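Punch-mark a ballasted swing lever at its balance point

ROBOT

A 6-joint arm with a two-finger parallel gripper is mounted at the origin on a cart in front of the work surface, level with it; the furniture and walls round the work are solid. World frame = base frame: x ahead of the robot, y to its left, z up, the work surface at z = 0. Lengths are in m, angles in rad, forces in N, time in s.
With the tool pointing down it reaches from about 0.3 to 0.875 m from the base axis. Payload 6.4 kg.
Tool frame: the origin (TCP) lies midway between the tips of the shut fingers; the grasp point (between the pads) lies 19 mm behind it; z points along the fingers, y is the line along which they close (so a half turn about z gives the same grasp; the last joint's range is limited). The gripper opens to 88 mm and grips with 3 to 60 N. Pads are 18 mm wide; open, the fingers measure 123 mm over their backs; the gripper's body (75 mm by 187 mm) begins 45 mm behind the grasp point.
Start: joints at [-1.468, 0.181, 1.607, -0, 1.354, -0.206], TCP at [0.175, -0.548, 0.218] pointing down, gripper open.
Joint ranges: [-2.99, 2.99], [-0.89, 2.07], [0.3, 2.58], [-1.14, 4.28], [0, 2.63], [-3.12, 3.12]. Speed limits (rad/s): [2.57, 2.57, 3.01, 3.14, 3.14, 3.14].

INTERFACE

Orientations are given as a rotation vector (axis times angle).
In Python, from rig import ctrl gives the robot as it stands.
- The arm moves only by the tool play_rows, never from a script. Its argument "deltas" is a list of rows, each a list of 3 entries, a list of its own where there are three numbers: the closure, from -1 (fully open) to 1 (shut), then the shift along the tool's x, y, z in units of 30 mm (1.0 is 30 mm), then the turn about the tool's z in units of 8 degrees (1.0 is 8 degrees). In form: [[hand, [x, y, z], twist], ...]. A call has 1 to 12 rows; each row shifts and turns the commanded pose from where the row before left it, along the tool's axes as they then stand; what a row does not reach is not made up. A row lasts 1/8 s, in which the tool goes at most 62.5 mm and 10.7 degrees, less where a joint would pass 70% of its speed; a pose out of reach is approached as far as the arm can. A call is refused whole if a number of a shift passes 1 or a number of a turn 1, either way. A call with a gripper value outside its range is refused whole. The fingers move at their own pace and stop on an object; "force" is the grip in N (left out, the last holds). Time passes only in rows, so rows that do not move let the fingers close. It gives the time, the measured TCP pose, the force, the opening and the grip force at its end, in the units of the state.
- ctrl.read_state(): the state, without advancing time (a new reading comes with each control period).
- ctrl.grab_frame(name): name is "scene" or "top" or "wrist"; returns the picture (400x640x3 uint8, blue, green, red); there is no depth.
- ctrl.camera_params(name): a dict with "intrinsics" (3x3 intrinsics, pixels), "T" (4x4, takes a point from camera to world coordinates); the wrist camera has in their place "T_tool_cam" (4x4, takes a point from camera to tool coordinates, whose origin is the TCP and whose axes are the flange's). Camera axes: x right, y down, z forward; pixel columns grow to the right and rows downward; lengths in m; the calibration is good to about 2 mm. A picture is of the moment at which its call begins: read the wrist's pose just before it. camera_params takes no time and is no camera call.
- ctrl.hand_in(): hands the job in; it is judged then, once.
The state is a dict: "time_s": time; "q": joint angles; "dq": joint speeds; "effort": joint torques, N m; "tcp_pos": TCP position; "tcp_rot": TCP orientation; "wrist_force": force on the tool from outside, world axes, zero at the start; "ft_torque": the same for the moment, N m; "grip_width": finger opening in m; "gripper_force": force on a finger pad.
Only numpy, scipy, OpenCV 4.12 (cv2) and the standard library are available. Lean on these libraries where they do the work, as an engineer would, in place of code of your own. Each camera call takes 0.05 s, during which the arm holds its last target. There are 200 camera calls.

TASK

Punch-mark the lopsided swing lever at its balance point: first draw the knob of the spring punch back until its catch holds it cocked, then find the lever's balance point by trial lifts, lift it off the wooden rack level by that point and, still holding it there, lay it across the narrow two-pronged fork with your grip between the prongs, so that it stays level by itself. Once you have let go, press the trip button so that the punch strikes the lever, and leave the lever lying level in the fork. Do not let the lever fall onto the bench or knock the spark plugs and the bearing ring about.

Things in the scene. Friction and masses are not known exactly. Their poses are not given: they have to be found in the camera images.
- swing_lever: the lever: a straight smooth steel tube, 22 mm thick, 340 mm long, about 0.5 kg, in the rack at the start; origin on its axis, 170 mm from either end; y axis along the tube to the boss; it may roll about it. A lead slug hidden inside makes it lopsided: its balance point may lie from y = -85 to +95 mm. Slippery: gripped far from that point it droops
- boss_end (a point): centre of the lever's boss end: the dark boss there is 40 mm in diameter and takes up the last 32 mm of the length; the other (-y) end has a thin dark cap, 25 mm in diameter and 12 mm long
- rack: a low wooden rack, 90 x 290 mm, fixed to the bench; origin at the centre of its underside; two V blocks (16 mm thick, at y = -125 and +125 mm, about 69 mm high) hold the tube along the rack's y axis, the tube's axis 70 mm above the bench; between them only the 12 mm base plate lies under the tube
- stand: the grey punch stand, fixed; origin on the bench under the fork; x from the fork to the column (away from the robot), y along the fork (as the tube must lie), z up. Base plate 14 mm thick, x -40 to 130, y -55 to 55 mm. The spring punch lies in the plane y = 0 behind the fork; its line runs from the fork point up and away (x 0.77, z 0.64), 50 degrees from vertical
- fork (a point): where the axis of a seated tube lies, midway between the prongs, 115 mm above the bench; axes as stand. Two 5 mm steel V prongs, 32 mm clear between them (outer faces at y -21 and 21 mm): the balance point must lie between them. Free space between the prongs for fingertips, down to the base. The V walls slope 45 degrees and end at the height of this point, 21 mm to either side in x
- housing_nose (a point): front end of the punch housing on the punch's line, 57 mm from the fork point. The housing (33 mm wide in y, 26 mm deep) runs from here to 109 mm along the line and overhangs the fork: an upright gripper laying the tube hits it. Lean the tool 35 to 45 degrees towards the stand's -x (fingers pointing down and to +x), bring it in and take it out along its own axis
- knob (a point): centre of the black ball knob, 30 mm in diameter, on the upper end of the 10 mm striker rod, 130 mm along the punch's line from the fork point when home; its z axis points along the line, up and away from the fork: the way it is drawn. Cocked, its top stands 240 mm above the bench: carry the lever over it or round it
- striker (a joint): travel of the striker (m): 0 home, 0.045 held by the catch, 0.052 end. Takes 5 N at first, 10 to 14 N at the end; the catch drops in at 0.046: draw to about 0.050, then let it back. Home, its point stands 8 mm from the fork point and is in the tube's way (a seated tube stops it at 3 mm); cocked, 53 mm
- button (a point): centre of the top face of the round steel trip button (20 mm diameter) on top of the housing, 86 mm along the punch's line from the fork point and 30 mm off it; its x axis points into the housing (down and to the stand's +x, 40 degrees from vertical): the way it is pressed
- sear (a joint): travel of the trip button (m): 0 out, 0.010 fully in; releases the cocked striker at 0.006 to 0.008, needs 4 to 8 N, springs back when let go; fully in, its top still stands 7 mm above the housing
- bearing_ring: bystander: a steel bearing ring, 74 mm across, 15 mm high, lying flat; origin at the centre of its underside
- spark_plug_0: bystander: a spark plug lying on the bench, 20 x 90 mm; origin under its middle
- spark_plug_1: bystander: a second spark plug lying on the bench, 20 x 90 mm; origin under its middle
Things that resemble listed ones, but are neither listed nor needed, are in the scene too. There is more than one size of the stand; the job needs the larger.

How it is judged:
On the way, in this order (a step that is already met when the one before it is completed fails the run):
1. the punch is cocked: its striker is held back by the catch, and the knob is let go (value of joint striker above 0.042 m and contact force between the fingers and stand below 0.2 N), for 0.2 s.
2. the lever is held clear of the rack, level within 7 degrees (height (world z) of swing_lever above 0.11 m and contact force between swing_lever and rack below 0.05 N and contact force between swing_lever and the fingers above 1 N and angle between swing_lever's own y axis and vertical between 1.449 and 1.693 rad), for 0.3 s.
3. the lever is lowered to the fork held at its balance point: the grip is between the prongs (within 18 mm of their middle) (contact force between swing_lever and the fingers above 1 N and y of the grasp point in the frame of fork between -0.018 and 0.018 m and x of the grasp point in the frame of fork between -0.03 and 0.03 m and z of the grasp point in the frame of fork between -0.03 and 0.03 m), for 0.1 s.
4. the lever lies level in the fork by itself, let go, with the punch still cocked (value of joint striker above 0.042 m and contact force between swing_lever and the arm below 0.05 N and contact force between swing_lever and the fingers below 0.05 N and contact force between swing_lever and stand above 2 N and angle between swing_lever's own y axis and vertical between 1.5 and 1.642 rad and linear speed of swing_lever below 0.02 m/s), for 0.4 s.
At the end, for the whole second after the job is handed in: The lever lies at rest in the fork, along it and level within 4 degrees, its axis within 12 mm of the fork point, and the fired striker's point rests against it (striker stopped by the tube, at 1 to 8 mm) (value of joint striker between 0.0012 and 0.008 m and contact force between swing_lever and stand above 2 N and x of swing_lever in the frame of fork between -0.012 and 0.012 m and z of swing_lever in the frame of fork between -0.01 and 0.01 m and angle between the y axis of swing_lever and the y axis of fork, either way round below 0.07 rad and linear speed of swing_lever below 0.02 m/s); the robot touches nothing.
It fails at once if the lever falls onto the bench (height (world z) of swing_lever below 0.045 m).
It fails at once if the bearing ring is knocked away (30 mm) (distance of bearing_ring from where it was at the start of the episode above 0.03 m).
It fails at once if a spark plug is knocked away (30 mm) (distance of any of spark_plug_0, spark_plug_1 from where it was at the start of the episode above 0.03 m).
It also fails if it takes over 72 s, if anything falls off the work surface, if the arm or the gripper's body presses on something with over 40 N, if the wrist force passes 120 N, or if a joint passes its speed limit or range.

## Working session

There is one attempt and no reset: what is moved stays moved. The work goes in short steps, Python scripts to look and compute and a tool call to move; the robot and the scene stay as the last step left them, time stands still between calls to the robot, and variables do not carry over. Pictures are saved under pics/ and viewed, at most 10 in all, crops included, and the job is handed in when it is done.

Besides the shell and the picture viewer there is one more tool, called after "Call:" as a command line: name --argument value ..., lists and objects as JSON in quotes. play_rows: Moves the arm, as the interface text tells. Its arguments: {"type":"object","properties":{"deltas":{"type":"array","items":{"type":"array"}},"force":{"type":"number"}},"required":["deltas"]}

```bash
mkdir -p pics; ls; python3 - <<'E'
from rig import ctrl
import cv2,numpy as np
np.set_printoptions(precision=4,suppress=True)
for n in ("scene","top"):
    cv2.imwrite(f"pics/{n}0.png",ctrl.grab_frame(n)); p=ctrl.camera_params(n); print(n,p["intrinsics"],p["T"])
print(ctrl.camera_params("wrist"))
s=ctrl.read_state();print(s)
E
```

```text
pics
scene [[423.8319   0.     313.8494]
 [  0.     423.8319 196.9635]
 [  0.       0.       1.    ]] [[ 0.9232 -0.1403  0.3579  0.0821]
 [-0.3838 -0.3891  0.8374 -1.4017]
 [ 0.0218 -0.9104 -0.4131  0.731 ]
 [ 0.      0.      0.      1.    ]]
top [[425.5323   0.     315.1925]
 [  0.     425.5323 201.2967]
 [  0.       0.       1.    ]] [[-0.0102 -0.9941  0.1081  0.4745]
 [-0.9998  0.0082 -0.0188 -0.1823]
 [ 0.0178 -0.1082 -0.994   1.3567]
 [ 0.      0.      0.      1.    ]]
{'intrinsics': array([[286.0016,   0.    , 320.7234],
       [  0.    , 286.0016, 194.0873],
       [  0.    ,   0.    ,   1.    ]]), 'T_tool_cam': array([[ 0.001 , -0.9627, -0.2705,  0.0692],
       [ 1.    ,  0.0009,  0.0002,  0.0001],
       [ 0.0001, -0.2705,  0.9627, -0.1665],
       [ 0.    ,  0.    ,  0.    ,  1.    ]])}
{'time_s': 0.1, 'q': array([-1.4683,  0.1815,  1.6079, -0.    ,  1.3538, -0.2063]), 'dq': array([ 0.0002, -0.0019, -0.0028,  0.0015,  0.0011,  0.0007]), 'effort': array([  0.0006, -43.4818, -34.2695,   0.0703,   0.034 ,  -0.    ]), 'tcp_pos': array([ 0.1747, -0.5473,  0.2174]), 'tcp_rot': array([-3.1026, -0.4829, -0.0001]), 'wrist_force': array([-0.4416,  0.4377,  0.086 ]), 'ft_torque': array([-0.0133,  0.0039, -0.0101]), 'gripper_force': 0.0, 'grip_width': 0.08812444358137274}
```

View pics/scene0.png

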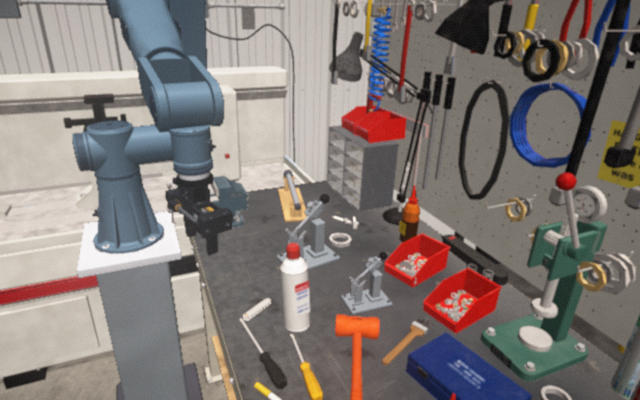

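View pics/top0.png

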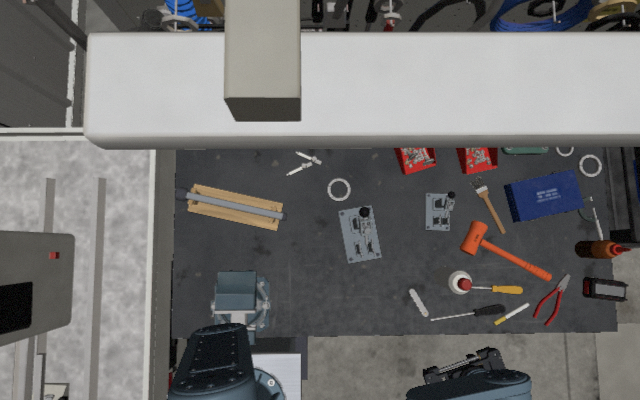

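```bash
python3 - <<'E'
import cv2,numpy as np
a=cv2.imread("pics/top0.png");b=cv2.imread("pics/scene0.png")
def z(im,x0,y0,w,h,k):
    c=cv2.resize(im[y0:y0+h,x0:x0+w],None,fx=k,fy=k,interpolation=cv2.INTER_CUBIC)
    for i in range(0,w,10): cv2.line(c,(i*k,0),(i*k,8 if i%50 else 16),(0,255,255),1)
    for i in range(0,h,10): cv2.line(c,(0,i*k),(8,i*k),(0,255,255),1)
    return c
A=z(a,330,180,133,100,6)
B=z(a,170,150,133,100,6)
C=z(b,270,170,133,150,4)
cv2.imwrite("pics/c1.png",A[:, :798]);cv2.imwrite("pics/c2.png",np.vstack([z(a,170,175,130,65,6)])); cv2.imwrite("pics/c3.png",C)
E
```

```text
(no output)
```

View pics/c1.png

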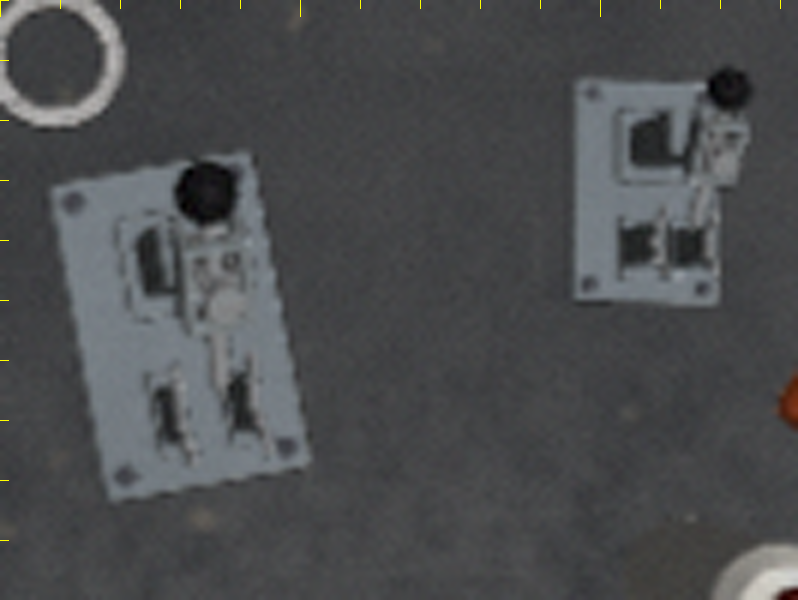

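View pics/c2.png

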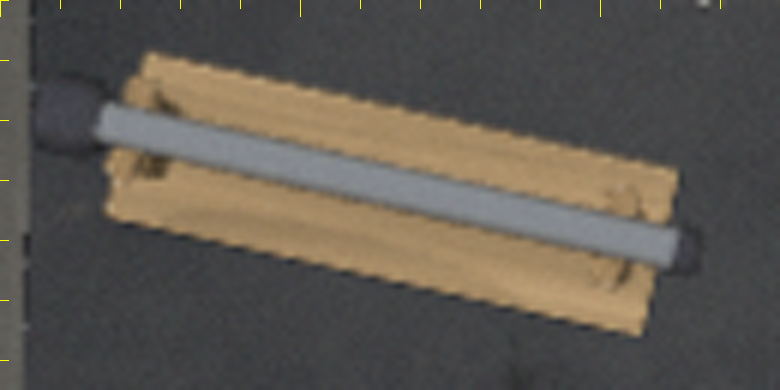

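```bash
cat > h.py <<'E'
import numpy as np, cv2
from scipy.spatial.transform import Rotation as R
from scipy.optimize import least_squares
from rig import ctrl
np.set_printoptions(precision=4,suppress=True)
def ray(n,px):
    p=ctrl.camera_params(n);K,T=p["intrinsics"],p["T"]
    d=T[:3,:3]@np.linalg.solve(K,[px[0],px[1],1.]);return T[:3,3],d
def at(n,px,z):
    o,d=ray(n,px);return o+d*(z-o[2])/d[2]
def proj(n,P):
    p=ctrl.camera_params(n);c=np.linalg.inv(p["T"])@np.r_[P,1];u=p["intrinsics"]@c[:3];return u[:2]/u[2]
def move(target,s=None):
    "shift in tool units from the present TCP to the world target"
    s=s or ctrl.read_state();M=R.from_rotvec(s["tcp_rot"]).as_matrix()
    return M.T@(np.array(target)-s["tcp_pos"])/0.03
D=np.array([.766,0,.643]);N=np.array([-.643,0,.766])
E
python3 - <<'E'
from h import *
c=np.array([[50,188],[250,152],[311,463],[108,500]])/6+[330,180]
W=np.array([at("top",p,.014) for p in c]);L=np.array([[.13,.055],[.13,-.055],[-.04,-.055],[-.04,.055]])
def f(v):
    a=v[2];Rm=np.array([[np.cos(a),-np.sin(a)],[np.sin(a),np.cos(a)]]);return (L@Rm.T+v[:2]-W[:,:2]).ravel()
r=least_squares(f,[.45,-.25,.2]);print("stand",r.x,"deg",np.degrees(r.x[2]),"res",r.fun)
a=r.x[2];Rm=R.from_euler('z',a).as_matrix();o=np.r_[r.x[:2],.115]
for nm,P in [("fork",[0,0,0]),("knob",D*.13),("button",D*.086+N*.03),("nose",D*.057)]:
    w=o+Rm@np.array(P);print(nm,w,"top px crop",(proj("top",w)-[330,180])*6,"scene px",proj("scene",w))
e1=at("top",np.array([100,122])/6+[170,175],.07);e2=at("top",np.array([680,248])/6+[170,175],.07)
t=(e1-e2)/np.linalg.norm(e1-e2);print("tube",e1,e2,np.linalg.norm(e1-e2),t,"az",np.degrees(np.arctan2(t[1],t[0])))
print("origin",e1-t*(.138),e2+t*.158)
for px in [(339,189),(304,162)]: print(at("top",px,.01))
E
```

```text
stand [ 0.4708 -0.3553  0.1684] deg 9.64837582678749 res [ 0.0019  0.0014  0.0021 -0.0007 -0.0018 -0.0012 -0.0022  0.0005]
fork [ 0.4708 -0.3553  0.115 ] top px crop [222.712  409.7824] scene px [295.1125 230.0392]
knob [ 0.569  -0.3386  0.1986] top px crop [206.6645 193.8504] scene px [323.717  197.8629]
button [ 0.5168 -0.3475  0.1933] top px crop [227.1514 308.8787] scene px [308.7946 203.133 ]
nose [ 0.5139 -0.348   0.1517] top px crop [215.9144 318.3157] scene px [307.735  215.8406]
tube [0.6358 0.1827 0.07  ] [ 0.5694 -0.1097  0.07  ] 0.29987586065865574 [0.2213 0.9752 0.    ] az 77.21423707637044
origin [0.6053 0.0481 0.07  ] [0.6044 0.0444 0.07  ]
[ 0.6599 -0.2843  0.01  ]
[ 0.7483 -0.1731  0.01  ]
```

View pics/c3.png

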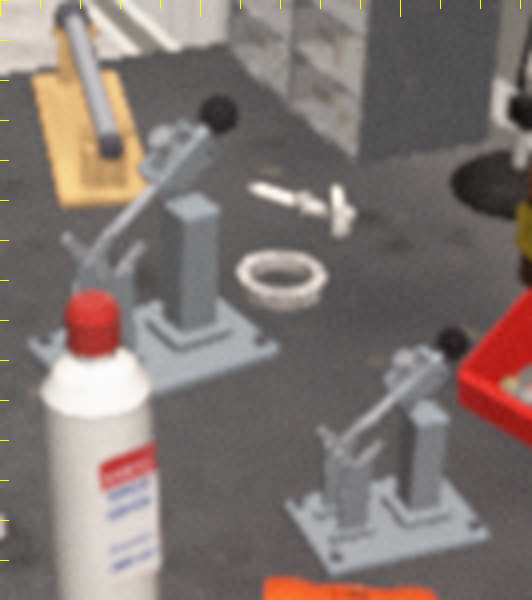

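```bash
python3 - <<'E'
from h import *
s=ctrl.read_state();M=R.from_rotvec(s["tcp_rot"]).as_matrix();print(M)
az=np.degrees(np.arctan2(M[1,1],M[0,1]));print("tool y az",az)
for tgt in (9.648+90,9.648-90): print("twist units (tool z down: minus)",-((tgt-az+180)%360-180)/8)
print(move([.569,-.3386,.29]))
E
```

```text
[[ 0.9527  0.3039 -0.0002]
 [ 0.3039 -0.9527  0.0016]
 [ 0.0003 -0.0016 -1.    ]]
tool y az -72.30621468572924
twist units (tool z down: minus) -21.494276835716157
twist units (tool z down: minus) 1.0057231642838431
[14.6357 -2.6358 -2.4112]
```

Call:
play_rows --deltas '[[-1,[0.8,-0.3,-0.8],0],[-1,[1,-0.3,-0.8],0],[-1,[1,-0.3,-0.8],0],[-1,[1,-0.3,0],0],[-1,[1,-0.3,0],0],[-1,[1,-0.3,0],0],[-1,[1,-0.2,0],0],[-1,[1,-0.2,0],0],[-1,[1,-0.2,0],0],[-1,[1,-0.2,0],0],[-1,[1,0,0],0],[-1,[1,0,0],0]]' --force 60

```text
time_s: 1.6
tcp_pos: [0.4891, -0.3653, 0.2897]
tcp_rot: [-3.103, -0.483, 0.001]
wrist_force: [-0.2, -0.1, 0.0]
grip_width: 0.0881
gripper_force: 0.0
```

Call:
play_rows --deltas '[[-1,[1,0,0],0],[-1,[1,0,0],0],[-1,[0.8,0,0],0],[-1,[0,0,0],1]]'

```text
time_s: 2.1
tcp_pos: [0.5695, -0.3392, 0.2891]
tcp_rot: [-3.129, -0.264, 0.001]
wrist_force: [0.0, -0.9, 0.1]
grip_width: 0.0881
gripper_force: 0.0
```

```bash
python3 - <<'E'
from h import *
s=ctrl.read_state();M=R.from_rotvec(s["tcp_rot"]).as_matrix();print(s["time_s"],s["tcp_pos"],s["q"],M)
print(move([.569,-.3386,.182]))
im=ctrl.grab_frame("wrist");cv2.imwrite("pics/w1.png",im)
p=ctrl.camera_params("wrist");T=np.eye(4);T[:3,:3]=M;T[:3,3]=s["tcp_pos"];T=T@p["T_tool_cam"]
c=np.linalg.inv(T)@np.r_[.569,-.3386,.1986,1];u=p["intrinsics"]@c[:3];print("pred knob px",u[:2]/u[2])
E
```

```text
2.1 [ 0.5695 -0.3392  0.2891] [-0.716   0.3307  1.2816  0.0003  1.5308  0.6866] [[ 0.9859  0.1673 -0.0009]
 [ 0.1673 -0.9859  0.0012]
 [-0.0007 -0.0014 -1.    ]]
[-0.0108 -0.0182  3.5699]
pred knob px [319.8784 191.3061]
```

View pics/w1.png

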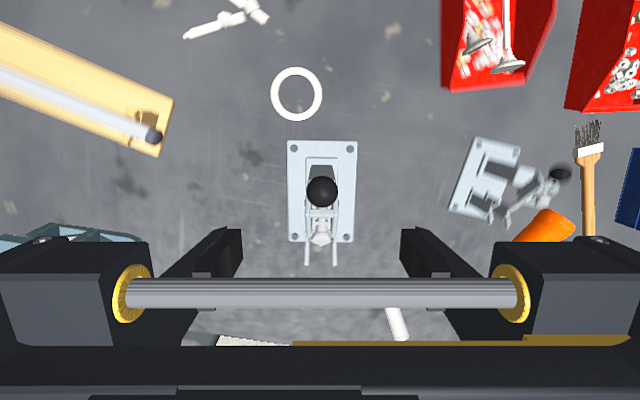

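Call:
play_rows --deltas '[[-1,[0,0,1],0],[-1,[0,0,1],0],[-1,[0,0,1],0],[-1,[0,0,0.5],0],[1,[0,0,0],0],[1,[0,0,0],0],[1,[0,0,0],0],[1,[0,0,0],0],[1,[0,0,0],0],[1,[0,0,0],0]]' --force 60

```text
time_s: 3.4
tcp_pos: [0.5684, -0.3404, 0.1853]
tcp_rot: [3.13, 0.265, 0.0]
wrist_force: [-0.9, -0.2, -0.1]
grip_width: 0.0303
gripper_force: 0.0
```

Call:
play_rows --deltas '[[1,[0.32,0,-0.268],0],[1,[0.32,0,-0.268],0],[1,[0.32,0,-0.268],0],[1,[0.32,0,-0.268],0],[1,[0,0,0],0],[1,[0,0,0],0]]'

```text
time_s: 4.15
tcp_pos: [0.606, -0.3338, 0.217]
tcp_rot: [-3.13, -0.266, 0.001]
wrist_force: [0.2, 0.6, 0.2]
grip_width: 0.0003
gripper_force: 0.0
```

Call:
play_rows --deltas '[[-1,[0,0,-0.5],0],[-1,[0,0,0],0],[-1,[0,0,0],0],[-1,[0,0,0],0],[-1,[0,0,0],0],[-1,[0,0,0],0],[-1,[0,0,0],0]]'

```text
time_s: 5.03
tcp_pos: [0.6062, -0.3339, 0.2322]
tcp_rot: [-3.13, -0.265, 0.0]
wrist_force: [-0.5, 0.2, 0.5]
grip_width: 0.0682
gripper_force: 0.0
```

```bash
python3 - <<'E'
from h import *
s=ctrl.read_state();print(s["grip_width"],move([.569,-.3386,.1795]))
E
```

```text
0.06818094082310291 [-1.247  -0.0527  1.7579]
```

Call:
play_rows --deltas '[[-1,[-0.65,0,0],0],[-1,[-0.6,0,0],0],[-1,[0,0,0.9],0],[-1,[0,0,0.8],0],[1,[0,0,0],0],[1,[0,0,0],0],[1,[0,0,0],0],[1,[0,0,0],0],[1,[0,0,0],0],[1,[0,0,0],0],[1,[0,0,0],0],[1,[0,0,0],0]]' --force 60

```text
time_s: 6.52
tcp_pos: [0.5692, -0.34, 0.1814]
tcp_rot: [-3.13, -0.265, 0.0]
wrist_force: [-0.4, 1.5, 1.6]
grip_width: 0.025
gripper_force: 58.6
```

Call:
play_rows --deltas '[[1,[0.16,0,-0.134],0],[1,[0.16,0,-0.134],0],[1,[0.16,0,-0.134],0],[1,[0.16,0,-0.134],0]]'

```text
time_s: 7.02
tcp_pos: [0.5866, -0.337, 0.1962]
tcp_rot: [-3.129, -0.265, 0.007]
wrist_force: [-7.5, -1.9, -3.7]
grip_width: 0.0252
gripper_force: 57.9
```

Holding; spring pull is felt. Continue to about 50 mm.

Call:
play_rows --deltas '[[1,[0.16,0,-0.134],0],[1,[0.16,0,-0.134],0],[1,[0.16,0,-0.134],0],[1,[0.16,0,-0.134],0],[1,[0,0,0],0],[1,[0,0,0],0]]'

```text
time_s: 7.78
tcp_pos: [0.6043, -0.3339, 0.2113]
tcp_rot: [-3.128, -0.263, 0.011]
wrist_force: [-9.5, -0.8, -6.0]
grip_width: 0.0251
gripper_force: 57.8
```

Call:
play_rows --deltas '[[1,[0.1,0,-0.084],0],[1,[0,0,0],0],[1,[0,0,0],0]]'

```text
time_s: 8.15
tcp_pos: [0.6072, -0.3334, 0.2137]
tcp_rot: [-3.128, -0.264, 0.012]
wrist_force: [-10.3, -1.4, -5.6]
grip_width: 0.0247
gripper_force: 57.7
```

Call:
play_rows --deltas '[[1,[-0.1,0,0.084],0],[1,[-0.1,0,0.084],0],[1,[0,0,0],0]]'

```text
time_s: 8.52
tcp_pos: [0.6031, -0.3342, 0.2103]
tcp_rot: [-3.129, -0.265, 0.004]
wrist_force: [-5.6, 0.2, -2.0]
grip_width: 0.025
gripper_force: 58.1
```

Call:
play_rows --deltas '[[-1,[0,0,0],0],[-1,[0,0,0],0],[-1,[0,0,0],0],[-1,[0,0,0],0],[-1,[0,0,0],0],[-1,[0,0,0],0],[-1,[0,0,-1],0],[-1,[0,0,-1],0],[-1,[0,0,-1],0]]'

```text
time_s: 9.65
tcp_pos: [0.6041, -0.3342, 0.3019]
tcp_rot: [-3.13, -0.265, 0.0]
wrist_force: [1.6, -0.1, -0.6]
grip_width: 0.0876
gripper_force: 0.0
```

```bash
python3 - <<'E'
from h import *
s=ctrl.read_state();M=R.from_rotvec(s["tcp_rot"]).as_matrix();print(s["time_s"],s["tcp_pos"],s["q"],s["grip_width"])
im=ctrl.grab_frame("wrist");cv2.imwrite("pics/w2.png",im)
# knob blob: dark pixels central
g=cv2.cvtColor(im[100:260,250:400],cv2.COLOR_BGR2GRAY);_,m=cv2.threshold(g,45,255,cv2.THRESH_BINARY_INV)
n,l,st,ce=cv2.connectedComponentsWithStats(m)
for i in range(1,n):
    if st[i,4]>100: print(st[i],ce[i]+[250,100])
p=ctrl.camera_params("wrist");T=np.eye(4);T[:3,:3]=M;T[:3,3]=s["tcp_pos"];T=T@p["T_tool_cam"]
a=np.radians(9.65);dx=np.array([np.cos(a)*.766,np.sin(a)*.766,.643])
for k in (0,.045):
    c=np.linalg.inv(T)@np.r_[np.array([.569,-.3386,.1986])+dx*k,1];u=p["intrinsics"]@c[:3];print(k,u[:2]/u[2])
E
```

```text
9.65 [ 0.6041 -0.3342  0.3019] [-0.6769  0.3878  1.1823  0.0001  1.5715  0.7248] 0.08761577613154384
[ 55  82  33  32 450] [319.0244 194.7311]
0 [318.9015 221.5217]
0.045 [318.6863 196.6742]
```

Call:
play_rows --deltas '[[-1,[-0.35,-1,0],0],[-1,[-0.35,-1,0],0],[-1,[-0.35,-1,0],0],[-1,[-0.35,-1,0],0],[-1,[-0.35,-1,0],0],[-1,[-0.35,-1,0],0],[-1,[-0.35,-1,0],0],[-1,[-0.35,-1,0],0],[-1,[-0.35,-1,0],0],[-1,[-0.35,-1,0],0],[-1,[-0.35,-1,0],0],[-1,[-0.35,-1,0],0]]'

```text
time_s: 11.2
tcp_pos: [0.4186, 0.0002, 0.3005]
tcp_rot: [-3.13, -0.265, -0.0]
wrist_force: [-0.5, -0.2, -0.1]
grip_width: 0.0882
gripper_force: 0.0
```

Call:
play_rows --deltas '[[-1,[0,0,-1],-1],[-1,[0,0,-1],-1],[-1,[0,0,-1],-1],[-1,[0,0,-1],-1],[-1,[0,0,-1],-1],[-1,[0,0,-1],-1],[-1,[0,0,-1],-1],[-1,[0,0,-1],-1],[-1,[0,0,-1],-0.4],[-1,[0,0,-1],0],[-1,[0,0,-1],0],[-1,[0,0,-1],0]]'

```text
time_s: 12.7
tcp_pos: [0.4194, -0.0007, 0.6616]
tcp_rot: [2.46, 1.953, 0.0]
wrist_force: [0.4, 0.1, 0.3]
grip_width: 0.0879
gripper_force: 0.0
```

```bash
python3 - <<'E'
from h import *
s=ctrl.read_state();M=R.from_rotvec(s["tcp_rot"]).as_matrix();print(s["time_s"],s["tcp_pos"],s["q"],M)
E
```

```text
12.7 [ 0.4194 -0.0007  0.6616] [-0.2863 -0.1317  1.0472  0.      2.226  -0.0575] [[ 0.2268  0.9739  0.0002]
 [ 0.9739 -0.2268 -0.    ]
 [ 0.      0.0002 -1.    ]]
```

Call:
play_rows --deltas '[[-1,[0,0,-1],0],[-1,[0,0,-1],0],[-1,[0,0,-1],0],[-1,[0,0,-1],0],[-1,[0,0,-1],0],[-1,[0,0,-1],0]]'

```text
time_s: 13.45
tcp_pos: [0.4257, -0.0011, 0.8257]
tcp_rot: [2.444, 1.939, 0.021]
wrist_force: [9.7, -10.7, 1.3]
grip_width: 0.0885
gripper_force: 0.0
```

```bash
python3 - <<'E'
from h import *
s=ctrl.read_state();M=R.from_rotvec(s["tcp_rot"]).as_matrix();print(s["time_s"],s["tcp_pos"],s["q"],M)
E
```

```text
13.45 [ 0.4257 -0.0011  0.8257] [-0.2817  0.1917  0.2973 -0.0029  2.6268 -0.055 ] [[ 0.2273  0.9735  0.0243]
 [ 0.9738 -0.2271 -0.0085]
 [-0.0028  0.0256 -0.9997]]
```

Call:
play_rows --deltas '[[-1,[0,-0.4,0],0],[-1,[0,-0.4,0],0],[-1,[0,-0.4,0],0],[-1,[0,0,0],0]]'

```text
time_s: 13.95
tcp_pos: [0.3899, 0.0075, 0.8252]
tcp_rot: [2.442, 1.939, 0.024]
wrist_force: [-0.0, 0.1, -0.2]
grip_width: 0.0884
gripper_force: 0.0
```

```bash
python3 - <<'E'
from h import *
s=ctrl.read_state();M=R.from_rotvec(s["tcp_rot"]).as_matrix();print(s["time_s"],s["tcp_pos"],s["q"],M)
E
```

```text
13.95 [0.3899 0.0075 0.8252] [-0.2866  0.0835  0.4274 -0.0023  2.6029 -0.0599] [[ 0.2267  0.9736  0.0264]
 [ 0.974  -0.2265 -0.009 ]
 [-0.0028  0.0278 -0.9996]]
```

Call:
play_rows --deltas '[[-1,[0,0,-0.4],0],[-1,[0,0,-0.4],0],[-1,[0,0,-0.4],0],[-1,[0,0,-0.4],0],[-1,[0,0,0],0]]'

```text
time_s: 14.58
tcp_pos: [0.3863, 0.0074, 0.8406]
tcp_rot: [2.425, 1.925, 0.048]
wrist_force: [0.2, 0.1, -0.5]
grip_width: 0.0879
gripper_force: 0.0
```

```bash
python3 - <<'E'
from h import *
s=ctrl.read_state();M=R.from_rotvec(s["tcp_rot"]).as_matrix();print(s["time_s"],s["tcp_pos"],s["q"],M[:,2])
E
```

```text
14.575 [0.3863 0.0074 0.8406] [-0.2905  0.1016  0.3594 -0.0003  2.6259 -0.0621] [ 0.0523 -0.0158 -0.9985]
```

```bash
cat > kin.py <<'E'
from h import *
X=[([-1.4683,.1815,1.6079,1.3538],[.1747,-.5473,.2174]),([-.716,.3307,1.2816,1.5308],[.5695,-.3392,.2891]),([-.6769,.3878,1.1823,1.5715],[.6041,-.3342,.3019]),
([-.2863,-.1317,1.0472,2.226],[.4194,-.0007,.6616]),([-.2817,.1917,.2973,2.6268],[.4257,-.0011,.8257]),([-.2866,.0835,.4274,2.6029],[.3899,.0075,.8252]),([-.2905,.1016,.3594,2.6259],[.3863,.0074,.8406])]
def fk(v,q):
    a,d,L2,al,L3,be,Lt,off=v;q1,q2,q3,q5=q
    t=q2+q3+q5
    r=a+L2*np.sin(q2+al)+L3*np.sin(q2+q3+be)+Lt*np.sin(t);z=d+L2*np.cos(q2+al)+L3*np.cos(q2+q3+be)+Lt*np.cos(t)
    return np.array([r*np.cos(q1)-off*np.sin(q1),r*np.sin(q1)+off*np.cos(q1),z])
fit=least_squares(lambda v:np.ravel([fk(v,q)-p for q,p in X]+[(v-[0,.3,.5,0,.5,0,.3,.118])*1e-3]),[0,.3,.5,0,.5,0,.3,.118])
V=fit.x
E
python3 - <<'E'
from kin import *
print(V,[ (fk(V,q)-p).round(4) for q,p in X])
E
```

```text
Traceback (most recent call last):
  File "kin.py", line 9, in <module>
    fit=least_squares(lambda v:np.ravel([fk(v,q)-p for q,p in X]+[(v-[0,.3,.5,0,.5,0,.3,.118])*1e-3]),[0,.3,.5,0,.5,0,.3,.118])
  File "kin.py", line 9, in <lambda>
    fit=least_squares(lambda v:np.ravel([fk(v,q)-p for q,p in X]+[(v-[0,.3,.5,0,.5,0,.3,.118])*1e-3]),[0,.3,.5,0,.5,0,.3,.118])
                               ~~~~~~~~^^^^^^^^^^^^^^^^^^^^^^^^^^^^^^^^^^^^^^^^^^^^^^^^^^^^^^^^^^^^^^
ValueError: setting an array element with a sequence. The requested array has an inhomogeneous shape after 1 dimensions. The detected shape was (8,) + inhomogeneous part.
```

```bash
sed -i 's/np.ravel(\[fk/np.concatenate([fk/' kin.py
cat >> kin.py <<'E'
LO=np.array([-2.99,-.89,.3,0]);HI=np.array([2.99,2.07,2.58,2.63])
def ik(q,p,tilt,w):
    "planar best effort; tilt=sum angle"
    f=lambda x:np.r_[fk(V,x)-p,w*(x[1:].sum()-tilt)]
    return least_squares(f,np.clip(q,LO+1e-3,HI-1e-3),bounds=(LO,HI)).x
E
python3 - <<'E'
from kin import *
print(V,np.array([ (fk(V,q)-p) for q,p in X]))
# replay known pushes to find w
for w in (.1,.2,.35,.5,1):
    q=np.array(X[5][0]);p=np.array(X[5][1]);t=q[1:].sum()
    for k in range(4):
        z=np.array([np.sin(t)*np.cos(q[0]),np.sin(t)*np.sin(q[0]),np.cos(t)])
        q=ik(q,fk(V,q)-.012*z,t,w);t=q[1:].sum()
    print(w,q,fk(V,q),"lean",180-np.degrees(t))
E
```

```text
[-0.0001  0.3122  0.4382  0.0004  0.5215  0.1647  0.3308  0.1177] [[-0.0001  0.     -0.    ]
 [-0.0001 -0.0002 -0.    ]
 [-0.0001 -0.0002  0.    ]
 [-0.     -0.0001  0.    ]
 [ 0.0001  0.0004  0.    ]
 [ 0.0001  0.0002 -0.    ]
 [-0.     -0.0001 -0.    ]]
0.1 [-0.2884  0.0881  0.3     2.5894] [0.3848 0.0086 0.8662] lean 9.396891353895
0.2 [-0.2894  0.1049  0.3     2.6201] [0.384  0.0084 0.8586] lean 6.678713770808258
0.35 [-0.2887  0.1101  0.3174  2.63  ] [0.3854 0.0083 0.8509] lean 4.8217346684952815
0.5 [-0.2892  0.1045  0.3436  2.63  ] [0.385  0.0082 0.8445] lean 3.6400379285049382
1 [-0.2898  0.0985  0.3739  2.63  ] [0.3847 0.0081 0.837 ] lean 2.2448417185789538
```

```bash
python3 - <<'E'
from kin import *
def sim(r0,z0,a,n,w=.6):
    # push direction a (deg above outward horizontal, world), 36mm; plane q1=0 
    p=np.array([r0,V[7],z0]);q=ik([0,.3,.8,2.],p,np.pi,w);t=q[1:].sum();out=[]
    for k in range(n):
        d=.036*np.array([np.cos(np.radians(a)),0,np.sin(np.radians(a))])
        q=ik(q,fk(V,q)+d,t,w);t=q[1:].sum();out.append(180-np.degrees(t))
    return out,fk(V,q),q
for r0,z0 in ((.4,.8),(.55,.75),(.7,.6),(.8,.45),(.3,.75)):
    for a in (0,30,60,90,120,150):
        o,p,q=sim(r0,z0,a,20);print(r0,z0,a,"lean5,10,20",np.round([o[4],o[9],o[19]],1),p[[0,2]],q[1:])
E
```

```text
0.4 0.8 0 lean5,10,20 [ 1.8  5.4 15.3] [0.8559 0.5304] [0.7051 0.3    1.8688]
0.4 0.8 30 lean5,10,20 [ 3.3  7.9 19.4] [0.7163 0.7158] [0.445  0.3    2.0585]
0.4 0.8 60 lean5,10,20 [ 3.8  8.3 18.7] [0.4938 0.853 ] [0.1639 0.3    2.3517]
0.4 0.8 90 lean5,10,20 [ 5.4 10.  18.1] [0.2624 0.9208] [-0.098   0.3     2.6238]
0.4 0.8 120 lean5,10,20 [ 5.1 11.6 24.7] [0.1003 0.9433] [-0.2413  0.3212  2.63  ]
0.4 0.8 150 lean5,10,20 [ 2.8  7.9 14.4] [-0.1883  0.9015] [-0.1267  0.3877  2.63  ]
0.55 0.75 0 lean5,10,20 [ 3.8  8.4 19.8] [0.9288 0.4621] [0.8016 0.3    1.6944]
0.55 0.75 30 lean5,10,20 [ 5.3 10.9 23.6] [0.7963 0.6722] [0.5285 0.3    1.9007]
0.55 0.75 60 lean5,10,20 [ 5.4 10.8 22.6] [0.5768 0.8301] [0.2392 0.3    2.2083]
0.55 0.75 90 lean5,10,20 [ 4.3  8.4 16.7] [0.3161 0.9065] [-0.0304  0.3     2.581 ]
0.55 0.75 120 lean5,10,20 [ 2.5  7.9 20.9] [0.1738 0.9266] [-0.2274  0.3741  2.63  ]
0.55 0.75 150 lean5,10,20 [ 0.6  4.4 13.2] [-0.0392  0.8695] [-0.3693  0.6503  2.63  ]
0.7 0.6 0 lean5,10,20 [ 5.  10.7 23.6] [1.0034 0.3568] [0.9363 0.3    1.4939]
0.7 0.6 30 lean5,10,20 [ 6.1 12.6 26.5
[... 631 characters left out ...]
 7.7 17.3] [0.5236 0.8322] [0.2102 0.3    2.3286]
0.8 0.45 120 lean5,10,20 [0.4 2.  7.9] [0.3382 0.8702] [0.0423 0.3313 2.63  ]
0.8 0.45 150 lean5,10,20 [ 0.  -0.   0.4] [0.1788 0.8035] [-0.3401  0.8452  2.63  ]
0.3 0.75 0 lean5,10,20 [ 0.   2.3 11.6] [0.8166 0.5498] [0.6727 0.3    1.9664]
0.3 0.75 30 lean5,10,20 [ 0.9  5.  15.6] [0.6718 0.7282] [0.4128 0.3    2.1573]
0.3 0.75 60 lean5,10,20 [ 3.3  7.4 17.1] [0.4628 0.8596] [0.1384 0.3    2.4043]
0.3 0.75 90 lean5,10,20 [ 4.2 11.2 19.4] [0.2466 0.9257] [-0.1162  0.3     2.6188]
0.3 0.75 120 lean5,10,20 [ 3.7 10.6 23.3] [0.0187 0.94  ] [-0.2055  0.3109  2.63  ]
0.3 0.75 150 lean5,10,20 [ 1.9  6.5 11.9] [-0.2921  0.886 ] [0.0281 0.3    2.6057]
```

```bash
python3 - <<'E'
from h import *
s=ctrl.read_state();M=R.from_rotvec(s["tcp_rot"]).as_matrix();z=M[:,2]
g=np.array([.606,.051,.07]);print(M)
print(move(g+.019*z-z*.12),move(g+.019*z))
E
```

```text
[[ 0.2268  0.9725  0.0523]
 [ 0.9739 -0.2263 -0.0158]
 [-0.0035  0.0545 -0.9985]]
[ 3.1667  5.3916 22.6421] [ 3.1667  5.3916 26.6421]
```

Call:
play_rows --deltas '[[-1,[0.1,0.1,1],0],[-1,[0.1,0.1,1],0],[-1,[0.1,0.1,1],0],[-1,[0.1,0.1,1],0],[-1,[0.1,0.2,1],0],[-1,[0.1,0.2,1],0],[-1,[0.1,0.2,1],0],[-1,[0.1,0.2,1],0],[-1,[0.1,0.2,1],0],[-1,[0.1,0.2,1],0],[-1,[0.1,0.3,1],0],[-1,[0.1,0.3,1],0]]'

```text
time_s: 16.08
tcp_pos: [0.4776, 0.0219, 0.4828]
tcp_rot: [2.426, 1.926, 0.047]
wrist_force: [0.5, -0.4, 0.4]
grip_width: 0.0881
gripper_force: 0.0
```

Call:
play_rows --deltas '[[-1,[0.2,0.3,1],0],[-1,[0.2,0.3,1],0],[-1,[0.2,0.3,1],0],[-1,[0.2,0.3,1],0],[-1,[0.2,0.3,1],0],[-1,[0.2,0.3,1],0],[-1,[0.2,0.3,1],0],[-1,[0.2,0.3,1],0],[-1,[0.2,0.3,1],0],[-1,[0.2,0.3,1],0],[-1,[0,0,0],0]]'

```text
time_s: 17.45
tcp_pos: [0.5921, 0.0556, 0.1861]
tcp_rot: [2.429, 1.929, 0.04]
wrist_force: [-1.1, -0.1, 0.3]
grip_width: 0.0882
gripper_force: 0.0
```

```bash
python3 - <<'E'
from h import *
s=ctrl.read_state();M=R.from_rotvec(s["tcp_rot"]).as_matrix();z=M[:,2]
g=np.array([.606,.051,.07]);print(s["time_s"],s["tcp_pos"],M,move(g+.019*z),s["wrist_force"],s["ft_torque"])
im=ctrl.grab_frame("wrist");cv2.imwrite("pics/w3.png",im)
p=ctrl.camera_params("wrist");T=np.eye(4);T[:3,:3]=M;T[:3,3]=s["tcp_pos"];T=T@p["T_tool_cam"];t=np.array([.2213,.9752,0]);O=np.array([.605,.0463,.07])
for k in (-.158,0,.138):
    c=np.linalg.inv(T)@np.r_[O+k*t,1];u=p["intrinsics"]@c[:3];print(k,u[:2]/u[2])
E
```

```text
17.45 [0.5921 0.0556 0.1861] [[ 0.2265  0.973   0.0451]
 [ 0.974  -0.2261 -0.0149]
 [-0.0043  0.0473 -0.9989]] [-0.0268  0.3014  4.5205] [-1.1401 -0.0827  0.2759] [-0.0541 -0.0796  0.0117]
-0.158 [329.1696 319.3825]
0 [329.7752 189.6553]
0.138 [330.4733  40.1194]
```

View pics/w3.png

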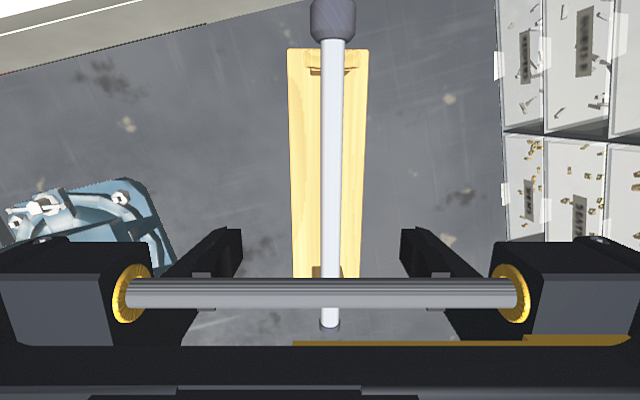

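Call:
play_rows --deltas '[[-1,[0,0.3,0.9],0],[-1,[0,0,0.9],0],[-1,[0,0,0.9],0],[-1,[0,0,0.9],0],[1,[0,0,0.9],0],[1,[0,0,0],0],[1,[0,0,0],0],[1,[0,0,0],0],[1,[0,0,0],0],[1,[0,0,0],0],[1,[0,0,0],0],[1,[0,0,0],0]]' --force 50

```text
time_s: 19.0
tcp_pos: [0.608, 0.0516, 0.055]
tcp_rot: [2.428, 1.928, 0.043]
wrist_force: [-9.1, 0.9, 18.4]
grip_width: 0.0148
gripper_force: 46.6
```

```bash
python3 - <<'E'
from h import *
s=ctrl.read_state();print(s["time_s"],s["tcp_pos"],s["wrist_force"],s["ft_torque"],s["grip_width"],s["gripper_force"])
E
```

```text
19.0 [0.608  0.0516 0.055 ] [-9.1028  0.8553 18.3998] [ 0.1519  1.3933 -0.0144] 0.014808585576323908 46.64088428020477
```

Call:
play_rows --deltas '[[1,[0,0,-0.2],0],[1,[0,0,-0.2],0],[1,[0,0,0],0],[1,[0,0,0],0],[1,[0,0,0],0]]'

```text
time_s: 19.62
tcp_pos: [0.6088, 0.0513, 0.0664]
tcp_rot: [2.426, 1.926, 0.046]
wrist_force: [-0.3, 0.2, 0.1]
grip_width: 0.0004
gripper_force: 0.0
```

```bash
python3 - <<'E'
from h import *
s=ctrl.read_state();M=R.from_rotvec(s["tcp_rot"]).as_matrix();print(s["time_s"],s["tcp_pos"],s["wrist_force"],s["ft_torque"],M.T@s["wrist_force"],M.T@s["ft_torque"],s["grip_width"],s["gripper_force"])
E
```

```text
19.625 [0.6088 0.0513 0.0664] [-0.3373  0.1528  0.1464] [-0.0328 -0.0714 -0.0349] [ 0.0718 -0.3549 -0.1656] [-0.0769 -0.0176  0.0343] 0.0004090897937645079 0.0
```

```bash
python3 - <<'E'
from h import *
im=ctrl.grab_frame("wrist");b=ctrl.grab_frame("scene")
c=cv2.resize(b[160:230,260:340],None,fx=5,fy=5,interpolation=cv2.INTER_CUBIC)
cv2.imwrite("pics/w4.png",np.hstack([cv2.resize(im,(400,350)),cv2.resize(c,(400,350))]))
E
```

```text
(no output)
```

View pics/w4.png

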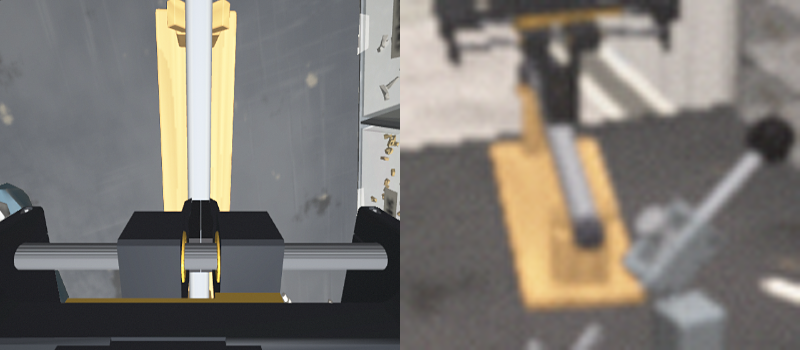

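Call:
play_rows --deltas '[[-0.3,[0,0,0],0],[-0.3,[0,0,0],0],[-0.3,[0,0,0],0],[-0.3,[0,0,0],0],[-0.3,[0,0,0],0],[-0.3,[0,-0.05,0],0],[-0.3,[0,0,0.5],0],[0.4,[0,0,0.5],0],[1,[0,0,0],0],[1,[0,0,0],0],[1,[0,0,0],0],[1,[0,0,0],0]]' --force 50

```text
time_s: 21.22
tcp_pos: [0.6088, 0.0513, 0.0371]
tcp_rot: [2.426, 1.926, 0.047]
wrist_force: [-2.9, 0.8, 0.6]
grip_width: 0.0209
gripper_force: 50.0
```

Call:
play_rows --deltas '[[1,[0,0,0],0],[1,[0,0,0],0],[1,[0,0,0],0]]'

```text
time_s: 21.6
tcp_pos: [0.6088, 0.0513, 0.037]
tcp_rot: [2.426, 1.926, 0.047]
wrist_force: [-5.4, 1.1, 4.1]
grip_width: 0.0206
gripper_force: 50.0
```

Call:
play_rows --deltas '[[0.3,[0,0,0],0],[0.3,[0,-0.07,0.2],0],[1,[0,0,0],0],[1,[0,0,0],0],[1,[0,0,0],0],[1,[0,0,0],0]]' --force 55

```text
time_s: 22.35
tcp_pos: [0.6085, 0.0512, 0.0311]
tcp_rot: [2.424, 1.925, 0.05]
wrist_force: [5.4, -1.9, -2.0]
grip_width: 0.0204
gripper_force: 54.7
```

```bash
python3 - <<'E'
from h import *
s=ctrl.read_state();M=R.from_rotvec(s["tcp_rot"]).as_matrix();print(s["time_s"],s["tcp_pos"],M.T@s["wrist_force"],M.T@s["ft_torque"],s["grip_width"],s["gripper_force"])
E
```

```text
22.35 [0.6085 0.0512 0.0311] [-0.6391  5.566   2.3589] [-0.8479 -0.0173 -0.1272] 0.02035580575444187 54.73399221897125
```

Call:
play_rows --deltas '[[1,[0,0,-0.2],0],[1,[0,0,-0.2],0],[1,[0,0,0],0],[1,[0,0,0],0]]'

```text
time_s: 22.85
tcp_pos: [0.6062, 0.0519, 0.0423]
tcp_rot: [2.426, 1.926, 0.046]
wrist_force: [0.2, -0.2, -4.1]
grip_width: 0.0203
gripper_force: 55.0
```

```bash
python3 - <<'E'
from h import *
s=ctrl.read_state();M=R.from_rotvec(s["tcp_rot"]).as_matrix();print(s["time_s"],s["tcp_pos"],s["wrist_force"],M.T@s["wrist_force"],M.T@s["ft_torque"],s["grip_width"],s["gripper_force"])
E
```

```text
22.85 [0.6062 0.0519 0.0423] [ 0.1511 -0.2119 -4.1409] [-0.1576 -0.022   4.146 ] [-0.0002  0.1459  0.0131] 0.020286241468731574 55.049767792224884
```

Call:
play_rows --deltas '[[1,[0,0,0.38],0],[0.3,[0,0,0],0],[0.3,[0,0,0],0],[0.3,[-0.7,0,0],0],[0.3,[-0.7,0,0],0],[1,[0,0,0],0],[1,[0,0,0],0],[1,[0,0,0],0],[1,[0,0,0],0],[1,[0,0,0],0]]'

```text
time_s: 24.1
tcp_pos: [0.5992, 0.0105, 0.0322]
tcp_rot: [2.423, 1.925, 0.05]
wrist_force: [3.7, -3.9, -0.5]
grip_width: 0.0197
gripper_force: 55.0
```

Call:
play_rows --deltas '[[1,[0,0,-0.25],0],[1,[0,0,-0.25],0],[1,[0,0,0],0],[1,[0,0,0],0],[1,[0,0,0],0]]'

```text
time_s: 24.72
tcp_pos: [0.5967, 0.011, 0.0461]
tcp_rot: [2.426, 1.926, 0.046]
wrist_force: [-0.9, 0.6, -5.0]
grip_width: 0.0204
gripper_force: 55.1
```

```bash
python3 - <<'E'
from h import *
s=ctrl.read_state();M=R.from_rotvec(s["tcp_rot"]).as_matrix();print(s["time_s"],s["tcp_pos"],s["wrist_force"],M.T@s["wrist_force"],M.T@s["ft_torque"],s["grip_width"],s["gripper_force"])
print((s["tcp_pos"]-[.605,.0463,.07])@[.2213,.9752,0])
E
```

```text
24.725 [0.5967 0.011  0.0461] [-0.9283  0.5553 -4.9596] [ 0.3476 -1.2895  4.8974] [-0.019  -0.0676 -0.0085] 0.0203730896312568 55.075715482234955
-0.03623916617603322
```

Call:
play_rows --deltas '[[1,[0,0,0.46],0],[0.3,[0,0,0],0],[0.3,[0,0,0],0],[0.3,[0.27,0,0],0],[1,[0,0,0],0],[1,[0,0,0],0],[1,[0,0,0],0],[1,[0,0,0],0],[1,[0,0,0],0]]' --force 60

```text
time_s: 25.85
tcp_pos: [0.6013, 0.0188, 0.0335]
tcp_rot: [2.424, 1.925, 0.052]
wrist_force: [6.2, 0.8, -0.9]
grip_width: 0.0201
gripper_force: 60.0
```

Call:
play_rows --deltas '[[1,[0,0,-0.25],0],[1,[0,0,-0.35],0],[1,[0,0,0],0],[1,[0,0,0],0]]'

```text
time_s: 26.35
tcp_pos: [0.5984, 0.0188, 0.0505]
tcp_rot: [2.426, 1.926, 0.047]
wrist_force: [-0.1, -0.9, -5.6]
grip_width: 0.0201
gripper_force: 60.0
```

```bash
python3 - <<'E'
from h import *
for i in range(4):
    s=ctrl.read_state();M=R.from_rotvec(s["tcp_rot"]).as_matrix();print(s["time_s"],s["tcp_pos"],M.T@s["wrist_force"],M.T@s["ft_torque"],s["grip_width"],s["gripper_force"])
    im=ctrl.grab_frame("wrist")
print((s["tcp_pos"]-[.605,.0463,.07])@[.2213,.9752,0])
E
```

```text
26.35 [0.5984 0.0188 0.0505] [-0.8754 -0.2328  5.5843] [ 0.0191 -0.0278 -0.0019] 0.020113447894454742 60.013518780469894
26.4 [0.5982 0.0189 0.0503] [0.1831 0.8382 4.67  ] [-0.0085 -0.0017 -0.0176] 0.020316507847327032 60.01373693346977
26.45 [0.5983 0.0189 0.0502] [-0.1455 -0.2815  5.7646] [-0.0416  0.004   0.0246] 0.020150294995780638 60.013651102781296
26.5 [0.5983 0.0189 0.0502] [-0.079  -1.6802  6.0534] [ 0.0143 -0.0454  0.0399] 0.020276876519785436 60.01377671957016
-0.028196165185109166
```

Call:
play_rows --deltas '[[1,[0,0,-0.7],0],[1,[0,0,-0.8],0],[1,[0,0,-0.8],0],[1,[0,0,-0.8],0],[1,[0,0,-0.8],0],[1,[0,0,-0.8],-0.5],[1,[0,0,-0.8],-0.5],[1,[0,0,-0.8],-0.5],[1,[0,0,-0.8],-0.5],[1,[0,0,-0.8],-0.5],[1,[0,0,-0.8],-0.34],[1,[0,0,-0.5],0]]'

```text
time_s: 28.05
tcp_pos: [0.5847, 0.0231, 0.3273]
tcp_rot: [1.996, 2.361, 0.034]
wrist_force: [0.3, -0.1, -4.8]
grip_width: 0.0202
gripper_force: 60.0
```

```bash
python3 - <<'E'
from h import *
s=ctrl.read_state();M=R.from_rotvec(s["tcp_rot"]).as_matrix();print(s["time_s"],s["tcp_pos"],s["q"],M,M.T@s["ft_torque"],s["grip_width"],s["gripper_force"])
im=ctrl.grab_frame("scene");cv2.imwrite("pics/s5.png",cv2.resize(im[60:260,120:420],None,fx=2.6,fy=2.6,interpolation=cv2.INTER_CUBIC))
print(move([.394,.186,.78]))
E
```

```text
28.05 [0.5847 0.0231 0.3273] [-0.159   0.0962  1.4849 -0.0072  1.5064 -0.3261] [[-0.166   0.9847  0.0522]
 [ 0.9858  0.167  -0.0156]
 [-0.0241  0.0489 -0.9985]] [-0.0924 -0.0465 -0.0149] 0.0202446597267244 60.01345217227936
[  6.0351  -4.604  -15.4369]
```

View pics/s5.png

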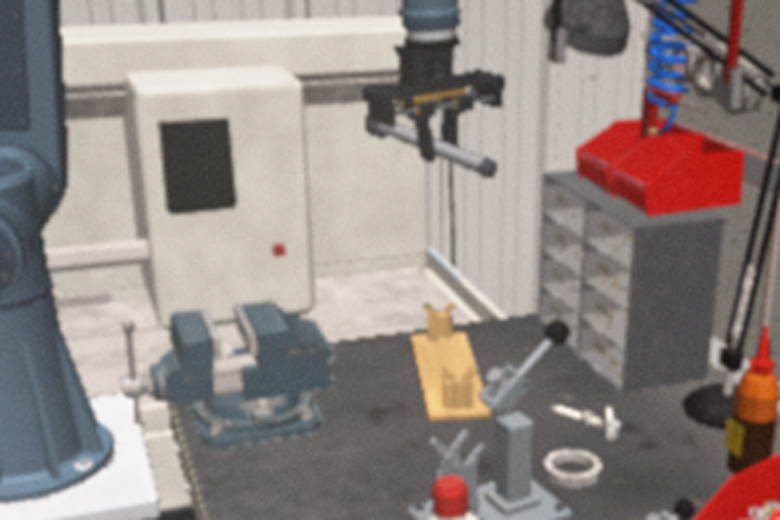

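```bash
python3 - <<'E'
from h import *
for px in [(182,188),(236,178),(120+425/2.6,60+270/2.6)]: print(px,at("scene",px,0.0),at("scene",px,0.15))
print("lever boss at tilt spot",proj("scene",[.39,.4,.82]))
# machine top right corner row
px=(120+300/2.6,60+75/2.6);o,d=ray("scene",px)
for y in (.4,.6,.8): print(y,o+d*(y-o[1])/d[1])
E
```

```text
(182, 188) [0.2165 0.3593 0.    ] [ 0.189  -0.0021  0.15  ]
(236, 178) [0.4601 0.3956 0.    ] [0.3825 0.0268 0.15  ]
(283.46153846153845, 163.84615384615384) [0.7262 0.5037 0.    ] [0.594  0.1127 0.15  ]
lever boss at tilt spot [205.2761 -24.1164]
0.4 [0.4804 0.4    0.4005]
0.6 [0.5246 0.6    0.3638]
0.8 [0.5688 0.8    0.3271]
```

Call:
play_rows --deltas '[[1,[0,-0.3,-0.8],0],[1,[0,-0.4,-1],0],[1,[0,-0.4,-1],0],[1,[0.2,-0.4,-1],0],[1,[0.4,-0.4,-1],0],[1,[0.5,-0.4,-1],0],[1,[0.5,-0.4,-1],0],[1,[0.5,-0.4,-1],0],[1,[0.5,-0.4,-1],0],[1,[0.5,-0.3,-1],0],[1,[0.5,-0.3,-1],0],[1,[0.5,-0.3,-1],0]]'

```text
time_s: 29.6
tcp_pos: [0.4156, 0.1282, 0.6708]
tcp_rot: [1.997, 2.361, 0.032]
wrist_force: [-0.1, 0.5, -4.5]
grip_width: 0.0202
gripper_force: 60.0
```

Call:
play_rows --deltas '[[1,[0.6,-0.1,-0.9],0],[1,[0.6,0,-0.9],0],[1,[0.6,0,-0.9],0],[1,[0.6,0,-0.8],0]]'

```text
time_s: 30.1
tcp_pos: [0.3969, 0.1921, 0.7754]
tcp_rot: [2.019, 2.326, 0.021]
wrist_force: [7.7, -68.5, 6.4]
grip_width: 0.0204
gripper_force: 60.0
```

```bash
python3 - <<'E'
from h import *
s=ctrl.read_state();M=R.from_rotvec(s["tcp_rot"]).as_matrix();print(s["time_s"],s["tcp_pos"],s["q"],np.degrees(s["q"][0]),M,M.T@s["ft_torque"],s["grip_width"],s["gripper_force"])
E
```

```text
30.1 [0.3969 0.1921 0.7754] [ 0.2116  0.0723  0.5819 -0.0624  2.4388  0.022 ] 12.122287637457246 [[-0.1395  0.9887  0.055 ]
 [ 0.9895  0.1413 -0.0294]
 [-0.0368  0.0503 -0.9981]] [  0.2991 -10.7189  -0.2031] 0.020374670901990834 60.04272758960724
```

Call:
play_rows --deltas '[[1,[-0.7,0,0],0]]'

```text
time_s: 30.22
tcp_pos: [0.3993, 0.1787, 0.7757]
tcp_rot: [1.996, 2.358, 0.036]
wrist_force: [0.5, 0.3, -5.0]
grip_width: 0.0206
gripper_force: 60.0
```

```bash
python3 - <<'E'
from h import *
s=ctrl.read_state();M=R.from_rotvec(s["tcp_rot"]).as_matrix();print(s["time_s"],s["tcp_pos"],s["q"],np.degrees(s["q"][0]),M,s["wrist_force"],M.T@s["ft_torque"],s["grip_width"])
im=ctrl.grab_frame("scene");cv2.imwrite("pics/s6.png",cv2.resize(im[0:200,100:420],None,fx=2.5,fy=2.5,interpolation=cv2.INTER_CUBIC))
for k in (-.142,0,.198): print(proj("scene",s["tcp_pos"]-.03*M[:,2]+k*M[:,0]))
E
```

```text
30.225 [0.3993 0.1787 0.7757] [ 0.1676  0.0581  0.596  -0.0381  2.4354 -0.0278] 9.60371200703822 [[-0.1643  0.9849  0.0551]
 [ 0.9861  0.1654 -0.0157]
 [-0.0246  0.0518 -0.9984]] [ 0.5449  0.3369 -4.9702] [-0.082   0.0889 -0.0714] 0.020589949617378672
[235.8286 -25.2962]
[219.2347 -22.3287]
[200.0163 -18.8918]
```

View pics/s6.png

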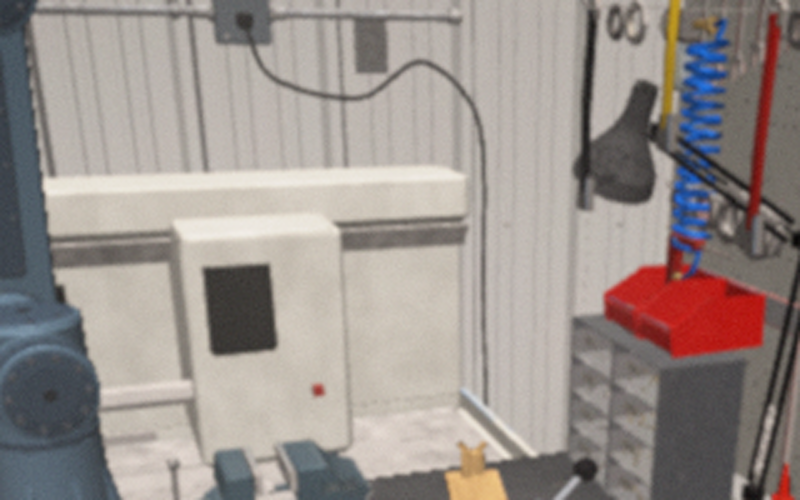

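```bash
python3 - <<'E'
from h import *
L=[];F=[]
for i in range(8):
    s=ctrl.read_state();M=R.from_rotvec(s["tcp_rot"]).as_matrix();L.append(M.T@s["ft_torque"]);F.append(M.T@s["wrist_force"]);im=ctrl.grab_frame("wrist")
print(np.mean(L,0),np.std(L,0),np.mean(F,0))
p=ctrl.camera_params("wrist");T=p["T_tool_cam"];K=p["intrinsics"]
for dz in (-.028,):
  for x in (.03,.06,.09,.12,.14,.15,.16,.166,.18,.198):
    c=np.linalg.inv(T)@np.array([x,0,dz,1]);u=K@c[:3];u=u[:2]/u[2]
    r=int(round(u[1]));print(x,u.round(1),im[r,int(u[0])-2:int(u[0])+3].mean(0).round() if 0<=r<400 else None)
old=cv2.imread("pics/w3.png")
for r in range(0,200,8): print(r,im[r,300:345:5].mean(1).round().astype(int))
E
```

```text
[-0.0137  0.1009  0.0069] [0.0336 0.0199 0.0283] [ 0.0018 -0.0543  4.9316]
0.03 [321.5 195.1] [211. 200. 193.]
0.06 [321.6 134.4] [212. 200. 192.]
0.09 [321.7  65.9] [209. 198. 191.]
0.12 [321.9 -11.8] None
0.14 [322.  -69.8] None
0.15 [ 322.  -100.9] None
0.16 [ 322.1 -133.6] None
0.166 [ 322.1 -154. ] None
0.18 [ 322.2 -204.1] None
0.198 [ 322.3 -274.2] None
0 [131 178 195 192 194 193 195 183 153]
8 [132 178 196 192 195 194 196 183 153]
16 [132 180 195 191 196 196 197 181 155]
24 [133 180 197 193 195 197 198 184 154]
32 [133 179 198 194 197 199 199 184 154]
40 [132 179 198 195 197 196 198 183 157]
48 [131 180 198 195 196 199 200 185 156]
56 [132 180 200 196 197 198 200 186 156]
64 [132 180 200 198 198 199 200 185 153]
72 [131 181 199 197 199 200 201 187 154]
80 [135 181 198 197 199 200 200 186 155]
88 [125 181 199 198 200 201 202 186 157]
96 [127 181 201 196 201 200 201 186 155]
104 [127 180 201 198 201 201 202 186 154]
112 [130 181 200 198 202 202 201 186 156]
120 [131 180 201 199 200 202 202 186 154]
128 [132 181 201 198 202 202 203 186 155]
136 [132 181 201 200 201 201 202 185 152]
144 [130 180 201 198 203 202 202 185 154]
152 [132 181 202 199 201 202 202 186 153]
160 [128 180 201 197 201 202 204 186 154]
168 [129 181 201 200 200 202 201 187 152]
176 [126 180 202 199 201 201 201 187 152]
184 [129 180 201 198 200 203 202 185 151]
192 [131 179 202 199 200 201 200 188 151]
```

```bash
python3 - <<'E'
from h import *
print(move([.6053,.0424,.25]))
s=ctrl.read_state();M=R.from_rotvec(s["tcp_rot"]).as_matrix();print(s["time_s"],np.degrees(np.arctan2(M[1,1],M[0,1])))
E
```

```text
[-5.2432  5.1732 17.853 ]
30.675 9.690161281032127
```

Call:
play_rows --deltas '[[1,[-0.5,0.2,0.9],0],[1,[-0.5,0.25,1],0],[1,[-0.5,0.25,1],0],[1,[-0.5,0.25,1],0],[1,[-0.5,0.25,1],0],[1,[-0.5,0.25,1],0],[1,[-0.5,0.25,1],0],[1,[-0.3,0.25,1],0],[1,[-0.3,0.25,1],0],[1,[-0.3,0.3,1],0],[1,[-0.3,0.3,1],0],[1,[-0.3,0.3,1],0]]'

```text
time_s: 32.17
tcp_pos: [0.534, 0.0416, 0.424]
tcp_rot: [1.996, 2.363, 0.032]
wrist_force: [0.4, 0.2, -5.4]
grip_width: 0.0204
gripper_force: 60.0
```

Call:
play_rows --deltas '[[1,[-0.2,0.5,1],0],[1,[0,0.5,1],0],[1,[0,0.5,1],0],[1,[0,0.5,1],0],[1,[0,0.3,1],0.9],[1,[0,0,0.9],1],[1,[0,0,0],0.94],[1,[0,0,0],0]]'

```text
time_s: 33.17
tcp_pos: [0.6115, 0.0448, 0.2512]
tcp_rot: [2.425, 1.929, 0.046]
wrist_force: [0.7, 0.2, -4.4]
grip_width: 0.0209
gripper_force: 60.0
```

```bash
python3 - <<'E'
from h import *
print(move([.6053,.0424,.033]))
s=ctrl.read_state();M=R.from_rotvec(s["tcp_rot"]).as_matrix();print(s["time_s"],s["tcp_pos"],np.degrees(np.arctan2(M[1,1],M[0,1])),M,M.T@s["ft_torque"])
E
```

```text
[-0.0976 -0.5609  7.2547]
33.175 [0.6115 0.0448 0.2512] -13.002064288526022 [[ 0.2252  0.9731  0.0496]
 [ 0.9743 -0.2247 -0.0151]
 [-0.0036  0.0517 -0.9987]] [-0.0841  0.0464 -0.0528]
```

Call:
play_rows --deltas '[[1,[0,-0.28,1],0],[1,[0,-0.28,1],0],[1,[0,0,1],0],[1,[0,0,1],0],[1,[0,0,1],0],[1,[0,0,1],0],[1,[0,0,0.7],0],[1,[0,0,0.45],0],[1,[0,0,0],0]]'

```text
time_s: 34.3
tcp_pos: [0.6068, 0.0448, 0.037]
tcp_rot: [2.425, 1.928, 0.047]
wrist_force: [-0.1, 0.1, -3.7]
grip_width: 0.0205
gripper_force: 60.1
```

Call:
play_rows --deltas '[[0.3,[0,0,0],0],[0.3,[0,0,0.08],0],[0.3,[-0.8,0,0],0],[1,[0,0,0],0],[1,[0,0,0],0],[1,[0,0,0],0],[1,[0,0,0],0]]'

```text
time_s: 35.17
tcp_pos: [0.6019, 0.0209, 0.0356]
tcp_rot: [2.424, 1.925, 0.047]
wrist_force: [-2.8, -5.5, 4.4]
grip_width: 0.0206
gripper_force: 60.0
```

Call:
play_rows --deltas '[[1,[0,0,-0.3],0],[1,[0,0,-0.4],0],[1,[0,0,0],0],[1,[0,0,0],0]]'

```text
time_s: 35.67
tcp_pos: [0.6001, 0.0219, 0.0557]
tcp_rot: [2.426, 1.926, 0.047]
wrist_force: [-1.0, 0.0, -5.3]
grip_width: 0.0205
gripper_force: 60.0
```

```bash
python3 - <<'E'
from h import *
L=[];F=[]
for i in range(6):
    s=ctrl.read_state();M=R.from_rotvec(s["tcp_rot"]).as_matrix();L.append(M.T@s["ft_torque"]);F.append(M.T@s["wrist_force"]);im=ctrl.grab_frame("wrist")
print(s["time_s"],s["tcp_pos"],np.mean(L,0),np.std(L,0),np.mean(F,0),s["grip_width"],(s["tcp_pos"]-[.605,.0463,.07])@[.2213,.9752,0])
E
```

```text
35.925 [0.6    0.0217 0.0554] [-0.0165 -0.0278 -0.0209] [0.0332 0.0234 0.0244] [-0.1869 -0.4492  4.7248] 0.020476955108820357 -0.025142303584165842
```

Call:
play_rows --deltas '[[1,[0,0,-0.7],0],[1,[0,0,-0.9],0],[1,[0,0,-0.9],0],[1,[0,0,-0.9],0],[1,[0,0,-0.9],-0.5],[1,[0,0,-0.9],-0.5],[1,[0,0,-0.9],-0.5],[1,[0,0,-0.9],-0.5],[1,[0,0,-0.9],-0.5],[1,[0,0,-0.9],-0.34],[1,[0,0,0],0]]'

```text
time_s: 37.35
tcp_pos: [0.5878, 0.0256, 0.3218]
tcp_rot: [1.993, 2.358, 0.037]
wrist_force: [0.1, -0.8, -5.3]
grip_width: 0.0205
gripper_force: 60.0
```

```bash
python3 - <<'E'
from h import *
s=ctrl.read_state();M=R.from_rotvec(s["tcp_rot"]).as_matrix();print(s["time_s"],s["tcp_pos"],M,M.T@s["ft_torque"])
print(move([.3056,.168,.75]))
E
```

```text
37.35 [0.5878 0.0256 0.3218] [[-0.1658  0.9846  0.056 ]
 [ 0.9858  0.167  -0.0162]
 [-0.0253  0.0525 -0.9983]] [-0.0253 -0.0606 -0.0096]
[  5.8791  -7.7199 -14.8543]
```

Call:
play_rows --deltas '[[1,[0.2,-0.5,-0.9],0],[1,[0.4,-0.5,-1],0],[1,[0.4,-0.5,-1],0],[1,[0.4,-0.5,-1],0],[1,[0.4,-0.5,-1],0],[1,[0.4,-0.5,-1],0],[1,[0.4,-0.5,-1],0],[1,[0.4,-0.5,-1],0],[1,[0.4,-0.5,-1],0],[1,[0.4,-0.5,-1],0],[1,[0.4,-0.5,-1],0],[1,[0.4,-0.5,-1],0]]'

```text
time_s: 38.85
tcp_pos: [0.3681, 0.1374, 0.6634]
tcp_rot: [1.998, 2.362, 0.031]
wrist_force: [1.2, 0.2, -5.5]
grip_width: 0.0206
gripper_force: 60.0
```

Call:
play_rows --deltas '[[1,[0.4,-0.6,-1],0],[1,[0.4,-0.6,-1],0],[1,[0.3,-0.4,-0.7],0]]'

```text
time_s: 39.22
tcp_pos: [0.3109, 0.1632, 0.7422]
tcp_rot: [1.997, 2.361, 0.033]
wrist_force: [0.3, 0.1, -5.3]
grip_width: 0.0202
gripper_force: 60.0
```

```bash
python3 - <<'E'
from kin import *
s=ctrl.read_state();M=R.from_rotvec(s["tcp_rot"]).as_matrix();print(s["time_s"],s["tcp_pos"],s["q"],np.degrees(s["q"][0]),M,M.T@s["ft_torque"])
q0=s["q"][[0,1,2,4]]
for a in (60,70,80,90):
    q=q0.copy();t=q[1:].sum();o=[]
    for k in range(30):
        de=np.pi-t;b=np.radians(a)-de;y,z=np.cos(b),np.sin(b);m=max(abs(y),abs(z));d=.03/m*np.array([np.cos(np.radians(a))*np.cos(q[0]),np.cos(np.radians(a))*np.sin(q[0]),np.sin(np.radians(a))])
        q=ik(q,fk(V,q)+d,t,.6);t=q[1:].sum();o.append(180-np.degrees(t))
    print(a,np.round(o[4::5],1),fk(V,q),q)
E
```

```text
39.225 [0.3109 0.1632 0.7422] [ 0.1651 -0.1975  0.9171 -0.0341  2.3733 -0.0268] 9.459434232799676 [[-0.1654  0.9849  0.0517]
 [ 0.9859  0.1664 -0.0154]
 [-0.0238  0.0484 -0.9985]] [-0.0916 -0.032   0.0147]
60 [ 4.3  8.8 14.1 20.2 26.3 32.4] [0.5342 0.1009 0.8975] [-0.0315  0.1353  0.3     2.1412]
70 [ 4.6  8.4 12.7 17.5 23.  29.4] [0.4149 0.0982 0.925 ] [-0.0472  0.0149  0.3     2.3128]
80 [ 4.9  8.9 12.5 16.3 20.6 25.3] [0.3017 0.1054 0.9343] [-0.0409 -0.0854  0.3     2.4853]
90 [ 4.8 10.3 13.8 17.2 20.7 24.5] [0.2111 0.1165 0.9425] [-0.0056 -0.1744  0.3     2.5884]
```

Call:
play_rows --deltas '[[1,[0,0.42,-1],0],[1,[0,0.42,-1],0],[1,[0,0.44,-1],0],[1,[0,0.46,-1],0],[1,[0,0.48,-1],0],[1,[0,0.5,-1],0],[1,[0,0.5,-1],0],[1,[0,0.52,-1],0],[1,[0,0.54,-1],0],[1,[0,0.56,-1],0]]'

```text
time_s: 40.48
tcp_pos: [0.3526, 0.1502, 0.8587]
tcp_rot: [1.976, 2.342, 0.128]
wrist_force: [0.5, 0.3, -3.7]
grip_width: 0.0207
gripper_force: 58.3
```

```bash
cat > st.py <<'E'
from h import *
s=ctrl.read_state();M=R.from_rotvec(s["tcp_rot"]).as_matrix();z=M[:,2]
print(s["time_s"],s["tcp_pos"],s["q"],"lean",np.degrees(np.arccos(-z[2])),"az",np.degrees(np.arctan2(z[1],z[0])),"xtool",M[:,0],s["wrist_force"],(M.T@s["ft_torque"])[1],"boss y",s["tcp_pos"][1]+.198*M[1,0]-.03*z[1])
E
python3 st.py
```

```text
40.475 [0.3526 0.1502 0.8587] [ 0.0845  0.1054  0.2987  0.013   2.6259 -0.0731] lean 6.399958193212282 az 8.135027832682967 xtool [-0.1683  0.9857 -0.003 ] [ 0.5038  0.3473 -3.6996] 0.008516198288189315 boss y 0.34493221817474623
```

Call:
play_rows --deltas '[[1,[0,1,-1],0],[1,[0,1,-1],0],[1,[0,1,-1],0],[1,[0,1,-1],0],[1,[0,1,-1],0],[1,[0,1,-1],0]]'

```text
time_s: 41.22
tcp_pos: [0.3759, 0.1227, 0.8538]
tcp_rot: [1.996, 2.371, 0.161]
wrist_force: [-0.7, -0.9, -5.0]
grip_width: 0.0209
gripper_force: 58.3
```

```bash
python3 st.py
```

```text
41.225 [0.3759 0.1227 0.8538] [-0.0386  0.1201  0.2987  0.1182  2.626  -0.1044] lean 6.320875675310945 az 29.67433468347578 xtool [-0.1725  0.9843  0.0374] [-0.6913 -0.923  -4.9522] -0.08925723703012144 boss y 0.3159604587983836
```

```bash
python3 - <<'E'
from h import *
print(move([.49,.165,.70]))
E
```

```text
[0.5402 3.4347 5.5345]
```

Call:
play_rows --deltas '[[1,[0,0.3,1],0],[1,[0,0.6,1],0],[1,[0.1,0.6,1],0],[1,[0.1,0.6,1],0],[1,[0.1,0.6,1],0],[1,[0.2,0.7,0.5],0],[1,[0,1,-0.8],0],[1,[0,1,-0.8],0],[1,[0,1,-0.8],0],[1,[0,1,-0.8],0]]'

```text
time_s: 42.48
tcp_pos: [0.5642, 0.1688, 0.7544]
tcp_rot: [1.983, 2.355, 0.204]
wrist_force: [-0.8, 0.5, -4.6]
grip_width: 0.0207
gripper_force: 58.2
```

```bash
python3 st.py
```

```text
42.475 [0.5642 0.1688 0.7544] [ 0.056   0.3488  0.3016  0.082   2.358  -0.0531] lean 8.228902099839573 az 27.034586833829124 xtool [-0.173   0.984   0.0424] [-0.8278  0.4502 -4.5971] -0.14906894416896654 boss y 0.361700221061225
```

Call:
play_rows --deltas '[[1,[0,1,-1],0],[1,[0,1,-1],0],[1,[0,1,-1],0],[1,[0,1,-1],0]]'

```text
time_s: 42.98
tcp_pos: [0.5803, 0.1585, 0.7723]
tcp_rot: [1.945, 2.307, 0.317]
wrist_force: [0.4, -0.2, -4.9]
grip_width: 0.0211
gripper_force: 58.2
```

```bash
python3 st.py; python3 - <<'E'
from h import *
im=ctrl.grab_frame("top");a=cv2.imread("pics/top0.png")
d=(cv2.absdiff(im,a).max(2)>40)
for r in range(0,200,12): 
    c=np.where(d[r])[0]; print(r,len(c),(c.min(),c.max()) if len(c) else "", im[r,::40].mean(1).astype(int))
s=ctrl.read_state();print(proj("top",s["tcp_pos"]))
E
```

```text
42.975 [0.5803 0.1585 0.7723] [ 0.0213  0.3272  0.2989  0.1138  2.293  -0.0639] lean 13.465512135797312 az 22.696833418228294 xtool [-0.1749  0.9832  0.0522] [ 0.372  -0.1679 -4.8625] -0.08988392698511367 boss y 0.35050142244412347
0 0  [ 73  51  72  61  66  50 156 155  12  65  61  39  25  38  12 114]
12 0  [ 74  75  72  63  66  50 158 156   8  66  65  65  16  64  64  48]
24 0  [ 74  70  78  63  60  39 160 156  60  67  66  64  54  82  48   0]
36 0  [ 74  70  46 188 192 190 159 157 191 192 194 194 189 190 191 189]
48 0  [ 74  72  78 197 198 201 161 162 198 198 198 200 198 198 195 198]
60 0  [ 77  70  77 197 197 200 163 160 197 199 198 198 200 198 196 195]
72 0  [ 77  71  75 198 198 203 162 159 199 202 199 200 199 198 195 197]
84 0  [ 77  74  80 198 200 201 162 160 203 200 201 197 198 197 197 199]
96 11 (np.int64(4), np.int64(24)) [ 44  76  74 198 201 201 151 155 205 203 202 202 199 199 200 200]
108 8 (np.int64(9), np.int64(23)) [ 45  78  68 198 197 199  57  56 201 203 203 202 203 199 201 199]
120 6 (np.int64(9), np.int64(14)) [ 77  77  74 200 197 202  58  57 203 202 200 200 201 199 200 198]
132 19 (np.int64(7), np.int64(31)) [175 150 126 199 195 197 196 200 196 192 194 194 191 188 191 190]
144 46 (np.int64(0), np.int64(45)) [ 43  13 156  95  97  95  90  91  89  89  86  86  78  79  80  76]
156 86 (np.int64(0), np.int64(146)) [ 15  23 154 133  84  59  60  65  67  61  24  62 125  59  56  59]
168 58 (np.int64(0), np.int64(105)) [ 20  69 139 175  90  60  67  71  64  56  49  63  89  63  62 168]
180 48 (np.int64(0), np.int64(58)) [ 11  73 173 177  85  64  65  73  62  61  67  68  54  65  56  62]
192 59 (np.int64(0), np.int64(188)) [ 16  45 162 162  85 130  67  67  64  66  65  64 142  61  55  60]
[ 59.3971 172.6791]
```

Call:
play_rows --deltas '[[1,[0.2,1,-1],0],[1,[0.2,1,-1],0],[1,[0.2,1,-1],0],[1,[0.2,1,-1],0],[1,[0.2,1,-1],0],[1,[0.2,1,-1],0],[1,[0.2,1,-0.9],0],[1,[0.2,1,-0.9],0]]'

```text
time_s: 44.02
tcp_pos: [0.5862, 0.1755, 0.8218]
tcp_rot: [1.865, 2.202, 0.531]
wrist_force: [-1.1, -9.9, -5.5]
grip_width: 0.0209
gripper_force: 60.0
```

```bash
python3 st.py
```

```text
44.025 [0.5862 0.1755 0.8218] [ 0.0259  0.2657  0.2988  0.1557  2.172  -0.0248] lean 23.975894880837103 az 19.82331767264466 xtool [-0.179   0.9811  0.0731] [-1.0558 -9.9081 -5.4577] -1.9135812908390357 boss y 0.36561592375907076
```

Call:
play_rows --deltas '[[1,[-0.7,0.3,0],0],[1,[0,1,-1],0],[1,[0,1,-1],0],[1,[0,1,-0.9],0],[1,[0,1,-0.9],0],[1,[0,1,-0.9],0],[1,[0,1,-0.8],0],[1,[0,1,-0.8],0],[1,[0,1,-0.8],0]]'

```text
time_s: 45.15
tcp_pos: [0.59, 0.1297, 0.886]
tcp_rot: [1.768, 2.084, 0.734]
wrist_force: [0.2, 0.1, -5.4]
grip_width: 0.0209
gripper_force: 59.1
```

```bash
python3 st.py
```

```text
45.15 [0.59   0.1297 0.886 ] [-0.1193  0.1886  0.2988  0.283   2.0744 -0.0722] lean 34.88436929039499 az 18.47970999212769 xtool [-0.1901  0.9776  0.0903] [ 0.1786  0.1385 -5.3502] -0.15713180608638416 boss y 0.31780127149861137
```

Call:
play_rows --deltas '[[1,[0,1,-0.7],0],[1,[0,1,-0.7],0],[1,[0,1,-0.7],0],[1,[0,1,-0.7],0]]'

```text
time_s: 45.65
tcp_pos: [0.5895, 0.119, 0.9159]
tcp_rot: [1.72, 2.023, 0.82]
wrist_force: [-0.5, 0.7, -6.2]
grip_width: 0.0206
gripper_force: 59.1
```

```bash
python3 st.py; python3 - <<'E'
from h import *
s=ctrl.read_state();M=R.from_rotvec(s["tcp_rot"]).as_matrix();z=M[:,2]
F=np.array([.4708,-.3553,.115])
print(M)
for d in (.25,.12,0): print(d, F+(.036-d)*z, move(F+(.036-d)*z))
E
```

```text
45.65 [0.5895 0.119  0.9159] [-0.1683  0.1575  0.2987  0.3354  2.0234 -0.0786] lean 39.943633971379604 az 17.812275483946422 xtool [-0.194   0.9763  0.0954] [-0.5361  0.6707 -6.158 ] -0.18125858745763093 boss y 0.30641436464265226
[[-0.194   0.7673  0.6113]
 [ 0.9763  0.0904  0.1964]
 [ 0.0954  0.6349 -0.7667]]
0.25 [ 0.34   -0.3973  0.2791] [-17.216  -21.4149   7.8096]
0.12 [ 0.4195 -0.3718  0.1794] [-17.216  -21.4149  12.1429]
0 [ 0.4928 -0.3482  0.0874] [-17.216  -21.4149  16.1429]
```

Call:
play_rows --deltas '[[1,[-0.5,-0.7,0.4],0],[1,[-0.8,-1,0.6],0],[1,[-0.8,-1,0.6],0],[1,[-0.8,-1,0.6],0],[1,[-0.8,-1,0.6],0],[1,[-0.8,-1,0.6],0],[1,[-0.8,-1,0.6],0],[1,[-0.8,-1,0.6],0],[1,[-0.8,-1,0.6],0],[1,[-0.8,-1,0.6],0],[1,[-0.8,-1,0.6],0]]'

```text
time_s: 47.02
tcp_pos: [0.5091, -0.1223, 0.5392]
tcp_rot: [1.721, 2.022, 0.817]
wrist_force: [0.6, -0.4, -5.4]
grip_width: 0.0207
gripper_force: 59.1
```

```bash
python3 st.py; cat > mv.py <<'E'
from h import *
s=ctrl.read_state();M=R.from_rotvec(s["tcp_rot"]).as_matrix();z=M[:,2]
F=np.array([.4708,-.3553,.115])
for d in (.1,.05,0): print(d, move(F+(.035-d)*z))
E
python3 mv.py
```

```text
47.025 [ 0.5091 -0.1223  0.5392] [-0.8823 -0.415   1.6681  0.6377  1.584  -0.9332] lean 39.88738327879544 az 17.62052299840069 xtool [-0.1925  0.9768  0.0938] [ 0.608  -0.4134 -5.4418] -0.15643596571634827 boss y 0.06525750462348631
0.1 [ -8.6658 -10.6525   6.3941]
0.05 [ -8.6658 -10.6525   8.0608]
0 [ -8.6658 -10.6525   9.7275]
```

Call:
play_rows --deltas '[[1,[-0.8,-1,0.6],0],[1,[-0.8,-1,0.6],0],[1,[-0.8,-1,0.6],0],[1,[-0.8,-1,0.6],0],[1,[-0.8,-1,0.6],0],[1,[-0.8,-1,0.6],0],[1,[-0.8,-1,0.6],0],[1,[-0.8,-1,0.6],0],[1,[-0.8,-1,0.6],0],[1,[-0.8,-0.9,0.5],0],[1,[-0.6,-0.7,0.4],0],[1,[0,0,0],0]]'

```text
time_s: 48.52
tcp_pos: [0.4298, -0.3657, 0.1671]
tcp_rot: [1.726, 2.022, 0.819]
wrist_force: [0.6, 0.6, -5.1]
grip_width: 0.0207
gripper_force: 59.1
```

```bash
python3 st.py; python3 mv.py
```

```text
48.525 [ 0.4298 -0.3657  0.1671] [-1.3292  0.1475  1.9306  0.7446  1.2296 -1.8071] lean 39.80067998976748 az 17.795319919942937 xtool [-0.1909  0.9768  0.0973] [ 0.5815  0.639  -5.1487] -0.1748114127819587 boss y -0.17819977420726282
0.1 [-0.0904 -0.016   0.0695]
0.05 [-0.0904 -0.016   1.7362]
0 [-0.0904 -0.016   3.4029]
```

Call:
play_rows --deltas '[[1,[-0.09,0.06,0.6],0],[1,[0,0,0.7],0],[1,[0,0,0.7],0],[1,[0,0,0.7],0],[1,[0,0,0.4],0],[1,[0,0,0],0]]'

```text
time_s: 49.28
tcp_pos: [0.4901, -0.3482, 0.0984]
tcp_rot: [1.72, 2.026, 0.82]
wrist_force: [-0.3, 0.0, -4.7]
grip_width: 0.0205
gripper_force: 59.1
```

```bash
python3 st.py; python3 mv.py
```

```text
49.275 [ 0.4901 -0.3482  0.0984] [-1.1992  0.3034  1.9145  0.8263  1.0555 -1.8356] lean 39.868958824165816 az 17.921453715972838 xtool [-0.1953  0.9761  0.0957] [-0.3296  0.0175 -4.7406] -0.12552749118720102 boss y -0.16082280943770014
0.1 [-0.0535 -0.1641 -3.0312]
0.05 [-0.0535 -0.1641 -1.3645]
0 [-0.0535 -0.1641  0.3022]
```

Call:
play_rows --deltas '[[1,[0,-0.08,0.2],0],[1,[0,0,0.08],0],[1,[0,0,0],0]]'

```text
time_s: 49.65
tcp_pos: [0.4921, -0.349, 0.0914]
tcp_rot: [1.72, 2.024, 0.817]
wrist_force: [-7.5, -1.0, 1.3]
grip_width: 0.0206
gripper_force: 59.6
```

```bash
python3 st.py; python3 mv.py
```

```text
49.65 [ 0.4921 -0.349   0.0914] [-1.1956  0.3184  1.9133  0.834   1.0413 -1.8453] lean 39.83979927639021 az 17.668540206796216 xtool [-0.1935  0.9766  0.0935] [-7.5359 -0.9758  1.3015] 0.3000504498057379 boss y -0.16144797680641226
0.1 [ 0.0059 -0.067  -3.2463]
0.05 [ 0.0059 -0.067  -1.5797]
0 [ 0.0059 -0.067   0.087 ]
```

Call:
play_rows --deltas '[[1,[0,-0.04,0.04],0],[1,[0,0,0],0],[1,[0,0,0],0],[1,[0,0,0],0]]' --force 8

```text
time_s: 50.15
tcp_pos: [0.4926, -0.349, 0.0897]
tcp_rot: [1.72, 2.023, 0.816]
wrist_force: [-4.9, -2.8, 2.3]
grip_width: 0.0217
gripper_force: 8.0
```

Call:
play_rows --deltas '[[1,[0,0,0],0],[1,[0,0,0],0]]' --force 3

```text
time_s: 50.4
tcp_pos: [0.4927, -0.3483, 0.0893]
tcp_rot: [1.72, 2.023, 0.818]
wrist_force: [-2.0, -2.5, -0.7]
grip_width: 0.0219
gripper_force: 3.0
```

```bash
python3 st.py; python3 mv.py
```

```text
50.4 [ 0.4927 -0.3483  0.0893] [-1.1944  0.3222  1.9142  0.8371  1.038  -1.8484] lean 39.882560077592906 az 17.69001051953077 xtool [-0.1932  0.9766  0.0942] [-2.0113 -2.509  -0.6612] -0.4487366697370855 boss y -0.160778784247783
0.1 [-0.0063 -0.0388 -3.3138]
0.05 [-0.0063 -0.0388 -1.6471]
0 [-0.0063 -0.0388  0.0196]
```

Call:
play_rows --deltas '[[0.3,[0,0,0],0],[0.2,[0,0,0],0],[0.1,[0,0,0],0],[0.1,[0,0,0],0],[0.1,[0,0,0],0]]'

```text
time_s: 51.02
tcp_pos: [0.4926, -0.3475, 0.0889]
tcp_rot: [1.721, 2.024, 0.819]
wrist_force: [0.2, -0.6, 0.6]
grip_width: 0.0398
gripper_force: 0.0
```

```bash
python3 st.py; python3 - <<'E'
from h import *
im=ctrl.grab_frame("wrist");cv2.imwrite("pics/w7.png",im)
for r in (20,60,100,140,180): print(r,im[r,270:380:6].mean(1).astype(int))
print(ctrl.read_state()["grip_width"])
E
```

```text
51.025 [ 0.4926 -0.3475  0.0889] [-1.1941  0.3226  1.9149  0.8368  1.0385 -1.8485] lean 39.8778204522826 az 17.82952745978262 xtool [-0.194   0.9763  0.0955] [ 0.2251 -0.6317  0.6021] -0.058646480202977844 boss y -0.16005369603691544
20 [133 134 135 128 193 229 240 242 242 242 242 133 135 134 131 132 133 131
 132]
60 [138 142 138 118 176 222 238 244 243 243 246 142 134 132 135 131 130 127
 129]
100 [131 128 128 137 152 212 236 244 245 244 245 231 130 127 126 129 133 133
 136]
140 [141 140 137 137 128 196 233 243 245 245 244 240 126 129 130 130 125 136
 255]
180 [231 233 233 235 151 173 224 240 245 245 244 244 231 233 120 130 130 169
 193]
0.03983936423605728
```

Call:
play_rows --deltas '[[0.1,[0,0,-0.4],0],[0.1,[0,0,-0.7],0],[0.1,[0,0,-0.9],0],[0.1,[0,0,-1],0],[0.1,[0,0,-1],0],[0.1,[0,0,0],0]]'

```text
time_s: 51.82
tcp_pos: [0.4187, -0.3733, 0.1831]
tcp_rot: [1.72, 2.022, 0.814]
wrist_force: [-0.7, 0.8, -0.6]
grip_width: 0.0395
gripper_force: 0.0
```

```bash
python3 st.py; python3 - <<'E'
from h import *
im=ctrl.grab_frame("scene");cv2.imwrite("pics/s8.png",im)
im=ctrl.grab_frame("top");cv2.imwrite("pics/t8.png",im);a=cv2.imread("pics/top0.png")
s=ctrl.read_state();M=R.from_rotvec(s["tcp_rot"]).as_matrix()
# expected lever ends in top and scene images if level in fork (grip at -.028)
F=np.array([.4708,-.3553,.115]);t=np.array([-.1676,.9859,0])
for k in (-.142,.166,.198): print(k,proj("top",F+t*k),proj("scene",F+t*k),proj("scene",F+t*k+[0,0,.02]))
g=im.astype(int);d=np.abs(g-a.astype(int)).max(2)
for k in (-.17,-.15,-.14,-.13,-.12,.1,.12,.14,.16,.18,.19,.2,.21):
    u=proj("top",F+t*k).round().astype(int);print(k,u,im[u[1]-1:u[1]+2,u[0]-1:u[0]+2].mean((0,1)).round())
wf=ctrl.grab_frame("wrist");p=ctrl.camera_params("wrist");T=np.eye(4);T[:3,:3]=M;T[:3,3]=s["tcp_pos"];T=T@p["T_tool_cam"]
for k in (.03,.08,.12,.15,.16,.17,.18,.19,.2,.21):
  for h in (-.01,0,.01):
    c=np.linalg.inv(T)@np.r_[F+t*k+[0,0,h],1];u=p["intrinsics"]@c[:3];u=(u[:2]/u[2]).round().astype(int)
    if h==0: print("w",k,u,wf[u[1],u[0]] if 0<=u[1]<400 and 0<=u[0]<640 else None)
E
```

```text
51.825 [ 0.4187 -0.3733  0.1831] [-1.3564  0.1224  1.9211  0.7326  1.2672 -1.8068] lean 39.84796992286138 az 17.366732724491406 xtool [-0.1917  0.9772  0.0907] [-0.6902  0.8114 -0.6462] -0.06773885563454998 boss y -0.1855294278704798
-0.142 [414.7539 239.6181] [320.9708 251.7983] [321.1818 245.4971]
0.166 [310.8964 258.5688] [269.9518 208.8907] [269.8235 203.4043]
0.198 [299.9968 260.5576] [265.6219 205.2492] [265.4704 199.8366]
-0.17 [424 238] [69. 68. 67.]
-0.15 [417 239] [70. 68. 67.]
-0.14 [414 240] [66. 64. 63.]
-0.13 [411 240] [73. 65. 65.]
-0.12 [407 241] [143. 138. 133.]
0.1 [333 254] [145. 139. 135.]
0.12 [327 256] [143. 137. 134.]
0.14 [320 257] [144. 138. 134.]
0.16 [313 258] [145. 138. 135.]
0.18 [306 259] [75. 68. 68.]
0.19 [303 260] [76. 69. 68.]
0.2 [299 261] [70. 65. 64.]
0.21 [296 261] [72. 69. 69.]
w 0.03 [319 161] [251 248 245]
w 0.08 [316 102] [250 247 244]
w 0.12 [314  53] [249 246 243]
w 0.15 [313  13] [249 245 242]
w 0.16 [312   0] [248 244 241]
w 0.17 [312 -14] None
w 0.18 [311 -28] None
w 0.19 [311 -42] None
w 0.2 [310 -56] None
w 0.21 [310 -71] None
```

```bash
python3 - <<'E'
from h import *
im=cv2.imread("pics/s8.png").astype(int)
F=np.array([.4708,-.3553,.115]);t=np.array([-.1676,.9859,0])
for k in (-.1,-.08,.08,.11,.13,.15):
    u=proj("scene",F+t*k);c=int(round(u[0]));r=int(round(u[1]));print(k,u.round(1),im[r-9:r+10,c].mean(1).astype(int))
s=ctrl.read_state();z=R.from_rotvec(s["tcp_rot"]).as_matrix()[:,2]
B=np.array([.5168,-.3475,.1933])
for d in (.06,.0,-.02): print(d,move(B-d*z))
E
```

```text
-0.1 [312.8 244.9] [ 88  87  88 106 137 172 192 193 192 185 170 154 129  98  98 126 157 174
 166]
-0.08 [309.1 241.8] [ 95  93  97 110 147 179 191 195 189 179 164 142 121 113 133 156 171 171
 157]
0.08 [282.4 219.3] [117 105 106 107 123 160 187 196 194 181 172 148 125 102  95  93  95  94
  99]
0.11 [277.9 215.6] [ 96  97  95 105 130 168 190 193 194 180 160 140 114  99  90  99  94  96
  97]
0.13 [275.  213.1] [ 98  96  96  94 114 147 180 193 194 184 169 149 127 102  92  90  91  94
  97]
0.15 [272.2 210.8] [ 94  93  90  91 122 163 187 194 192 177 159 139 111  88  75  66  59  64
  78]
0.06 [ 0.1624  2.8382 -0.1986]
0.0 [0.1624 2.8382 1.8014]
-0.02 [0.1624 2.8382 2.4681]
```

Call:
play_rows --deltas '[[0.1,[0.05,0.9,-0.2],0],[1,[0.1,1,0],0],[1,[0,0.93,0],0],[1,[0,0,0],0],[1,[0,0,0.5],0],[1,[0,0,0.5],0],[1,[0,0,0.4],0],[1,[0,0,0.2],0],[1,[0,0,0],0]]' --force 20

```text
time_s: 53.1
tcp_pos: [0.5093, -0.3505, 0.2024]
tcp_rot: [1.721, 2.025, 0.82]
wrist_force: [0.5, 0.2, 0.3]
grip_width: 0.0006
gripper_force: 0.0
```

```bash
python3 - <<'E'
from h import *
s=ctrl.read_state();M=R.from_rotvec(s["tcp_rot"]).as_matrix();print(s["time_s"],s["tcp_pos"],s["grip_width"],M.T@s["wrist_force"],move([.5168,-.3475,.1933]))
E
```

```text
53.1 [ 0.5093 -0.3505  0.2024] 0.0006363588433983562 [0.1047 0.546  0.1304] [0.0183 0.0088 0.4043]
```

Call:
play_rows --deltas '[[1,[0,0,0.25],0],[1,[0,0,0.25],0],[1,[0,0,0.2],0],[1,[0,0,0],0]]'

```text
time_s: 53.6
tcp_pos: [0.5222, -0.3462, 0.1864]
tcp_rot: [1.721, 2.025, 0.82]
wrist_force: [-0.5, 0.5, 0.7]
grip_width: 0.0004
gripper_force: 0.0
```

```bash
python3 - <<'E'
from h import *
s=ctrl.read_state();M=R.from_rotvec(s["tcp_rot"]).as_matrix();print(s["time_s"],s["tcp_pos"],M.T@s["wrist_force"],move([.5168,-.3475,.1933]))
E
```

```text
53.6 [ 0.5222 -0.3462  0.1864] [ 0.6709  0.1561 -0.7488] [ 0.0148  0.0041 -0.2951]
```

Call:
play_rows --deltas '[[1,[0,0,0.2],0],[1,[0,0,0.15],0],[1,[0,0,0],0]]'

```text
time_s: 53.98
tcp_pos: [0.5286, -0.3443, 0.1785]
tcp_rot: [1.721, 2.025, 0.819]
wrist_force: [-0.9, -0.1, 0.2]
grip_width: 0.0009
gripper_force: 0.0
```

Call:
play_rows --deltas '[[1,[0,0,0.15],0],[1,[0,0,0],0]]'

```text
time_s: 54.22
tcp_pos: [0.5312, -0.3437, 0.1753]
tcp_rot: [1.721, 2.024, 0.819]
wrist_force: [-2.4, 0.1, 1.4]
grip_width: 0.0007
gripper_force: 1.5
```

```bash
python3 - <<'E'
from h import *
s=ctrl.read_state();M=R.from_rotvec(s["tcp_rot"]).as_matrix();print(s["time_s"],s["tcp_pos"],M.T@s["wrist_force"],move([.5168,-.3475,.1933]))
E
```

```text
54.225 [ 0.5312 -0.3437  0.1753] [ 0.6837 -0.9134 -2.5079] [ 0.0275 -0.001  -0.7784]
```

Contact at about 22 mm past nominal; press on in.

Call:
play_rows --deltas '[[1,[0,0,0.15],0],[1,[0,0,0.1],0],[1,[0,0,0],0]]'

```text
time_s: 54.6
tcp_pos: [0.5358, -0.343, 0.1701]
tcp_rot: [1.72, 2.024, 0.817]
wrist_force: [-6.4, -1.0, 5.4]
grip_width: 0.0004
gripper_force: 4.3
```

```bash
python3 - <<'E'
from h import *
s=ctrl.read_state();M=R.from_rotvec(s["tcp_rot"]).as_matrix();print(s["time_s"],s["tcp_pos"],M.T@s["wrist_force"],move([.5168,-.3475,.1933]))
im=ctrl.grab_frame("top")
a=cv2.imread("pics/t8.png");F=np.array([.4708,-.3553,.115]);S=R.from_euler('z',9.648,degrees=True).as_matrix()
for k in (.13,.175):
    u=proj("top",F+S@(D*k)).round().astype(int);print(k,u,a[u[1]-2:u[1]+3,u[0]-2:u[0]+3].mean().round(),im[u[1]-2:u[1]+3,u[0]-2:u[0]+3].mean().round())
E
```

```text
54.6 [ 0.5358 -0.343   0.1701] [ 0.7304 -1.5809 -8.2271] [ 0.0478 -0.0089 -1.0093]
0.13 [364 212] 114.0 24.0
0.175 [363 199] 25.0 64.0
```

Call:
play_rows --deltas '[[1,[0,0,-0.5],0],[1,[0,0,-1],0],[1,[0,0,-1],0],[1,[0,0,-1],0],[1,[0,0,-1],0],[1,[0,0,0],0],[1,[0,0,0],0]]'

```text
time_s: 55.52
tcp_pos: [0.4535, -0.3682, 0.2725]
tcp_rot: [1.722, 2.024, 0.82]
wrist_force: [-0.0, 0.8, -0.1]
grip_width: 0.0004
gripper_force: 0.0
```

```bash
python3 - <<'E'
from h import *
im=ctrl.grab_frame("scene").astype(int)
F=np.array([.4708,-.3553,.115]);t=np.array([-.1676,.9859,0])
for k in (-.1,-.08,.08,.11,.13,.15):
    u=proj("scene",F+t*k);c=int(round(u[0]));r=int(round(u[1]));print(k,u.round(1),im[r-9:r+10,c].mean(1).astype(int))
tp=ctrl.grab_frame("top")
for k in (-.14,-.13,-.12,.1,.16,.17,.18):
    u=proj("top",F+t*k).round().astype(int);print(k,tp[u[1]-1:u[1]+2,u[0]-1:u[0]+2].mean().round())
s=ctrl.read_state();print(s["time_s"],s["tcp_pos"],s["wrist_force"])
E
```

```text
-0.1 [312.8 244.9] [ 91  88  88 105 142 173 193 199 196 185 171 155 133 107 104 127 162 179
 168]
-0.08 [309.1 241.8] [ 94  91  94 113 149 181 196 201 191 182 166 145 126 119 135 161 174 174
 159]
0.08 [282.4 219.3] [116 110 107 112 125 156 189 197 193 189 175 150 129 103  94  93  99  98
  98]
0.11 [277.9 215.6] [ 99  96  96 105 136 169 194 199 194 183 166 142 117  99  93  99  98  97
  97]
0.13 [275.  213.1] [ 98  96  94  99 115 148 179 194 195 188 175 156 130 104  91  96  96  96
  94]
0.15 [272.2 210.8] [ 93  91  93  92 121 165 189 198 190 178 165 141 116  96  88  84  87  92
  98]
-0.14 65.0
-0.13 68.0
-0.12 139.0
0.1 140.0
0.16 140.0
0.17 134.0
0.18 71.0
55.625 [ 0.4537 -0.3677  0.272 ] [0.2955 0.2001 0.376 ]
```

The lever hasn't moved and is still level, the punch has fired, and the robot is clear of everything.

```bash
python3 -c "
from rig import ctrl
print(ctrl.hand_in())"
```

```text
the job is handed in; nothing more can be done
None
```

The punch was cocked and has struck the lever. The lever lies level in the fork, and the job was handed in at about 56 s. On the way, the lever's boss end touched a side wall twice, with up to about 68 N at the wrist, and I regripped it once in the rack; the result of the judging was not shown to me.

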